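Clear the blood analyser's catch tray into the specimen tub

TASK

Open the white specimen tub: by its finger tab tip the orange lid well up with its opposite edge still resting on the rim, then lift it off and lay it flat, tab upward, on the blue mat. With the lid lying there, put every green cartridge from the analyser's catch tray into the tub and every red one into the yellow reject box. When all are in, put the lid back on the tub, fully seated, and leave the sanitiser bottle, the cup and the jar standing where they are.

Things in the scene. Friction and masses are not known exactly. Their poses are not given: they have to be found in the camera images.
- analyser: White benchtop analyser (fixed) with a grey catch tray. Origin: under the tray's centre, on the counter. Tray floor 6 mm above the counter, 226 mm along x by 180 mm along y, edge lip 5 mm above the floor. The housing, 300 x 260 x 220 mm, stands on the tray's +y side, its face 165 mm from the origin, with a flat chute 11 mm high between it and the tray.
- tub: White round specimen tub, fixed in a flat grey holder disc (176 mm wide, 4 mm thick). Origin: centre of its underside on the counter; z up. Outer diameter 150 mm, inner 142 mm, rim 80 mm above the counter, inner floor 5 mm above it. At the start its lid is on. The tub and the blue mat may have changed places.
- lid: Orange round loose lid, about 120 g: a disc 156 mm wide, 5 mm thick, that rests on the tub's rim; below it a plug 132 mm wide, 8 mm deep, with 5 mm play in the mouth; no catch. Origin: middle of the disc's underside (80 mm above the counter when seated, 8 mm above what the lid lies on when laid on its plug); x towards the finger tab, z up. At the start x is within 0.7 rad of world +x.
- lid_tab (a point): Centre of the top of the lid's white upright finger tab: 12 mm thick along the lid's x, 30 mm wide along y, 24 mm tall from the disc's top. This point is 62 mm from the lid's middle along the lid's x and 29 mm above the lid's origin.
- lid_far (a point): Point on the underside of the lid's disc over the tub's rim, on the side away from the tab, 75 mm from the lid's middle.
- mat: Blue flat square mat, 190 x 190 mm, 3 mm thick, fixed on the counter; origin at the centre of its underside. The lid is laid here.
- reject_box: Yellow open reject box, fixed: 120 mm along its x, 150 mm along its y, 60 mm tall, walls and floor 4 mm. Origin: centre of its underside.
- sanitiser: Blue bottle of hand sanitiser standing on the counter, 54 mm wide, 140 mm tall; a bystander. Origin: centre of its underside.
- cup: Red cup standing on the counter, 72 mm wide, 90 mm tall; a bystander. Origin: centre of its underside.
- swab_jar: Clear jar with a white cap, 64 mm wide, 85 mm tall; a bystander. Origin: centre of its underside.
- green1: Green test cartridge 1: a sealed green plastic block 56 x 24 x 14 mm, 25 g, with a white label and a black dot on top. Origin: centre of its underside; x along its 56 mm length, y across its 24 mm width, z up as it lies flat. At the start it lies flat in the catch tray, if it is there at all: of the six cartridges four to six are present.
- green2: Green test cartridge 2: a sealed green plastic block 56 x 24 x 14 mm, 25 g, with a white label and a black dot on top. Origin: centre of its underside; x along its 56 mm length, y across its 24 mm width, z up as it lies flat. At the start it lies flat in the catch tray, if it is there at all: of the six cartridges four to six are present.
- green3: Green test cartridge 3: a sealed green plastic block 56 x 24 x 14 mm, 25 g, with a white label and a black dot on top. Origin: centre of its underside; x along its 56 mm length, y across its 24 mm width, z up as it lies flat. At the start it lies flat in the catch tray, if it is there at all: of the six cartridges four to six are present.
- green4: Green test cartridge 4: a sealed green plastic block 56 x 24 x 14 mm, 25 g, with a white label and a black dot on top. Origin: centre of its underside; x along its 56 mm length, y across its 24 mm width, z up as it lies flat. At the start it lies flat in the catch tray, if it is there at all: of the six cartridges four to six are present.
- red1: Red test cartridge 1: a sealed red plastic block 56 x 24 x 14 mm, 25 g, with a white label and a black dot on top. Origin: centre of its underside; x along its 56 mm length, y across its 24 mm width, z up as it lies flat. At the start it lies flat in the catch tray, if it is there at all: of the six cartridges four to six are present.
- red2: Red test cartridge 2: a sealed red plastic block 56 x 24 x 14 mm, 25 g, with a white label and a black dot on top. Origin: centre of its underside; x along its 56 mm length, y across its 24 mm width, z up as it lies flat. At the start it lies flat in the catch tray, if it is there at all: of the six cartridges four to six are present.
Mind the look-alikes: they are no part of the job. Of the things that look like the tub, take the one that is farthest from the robot's base at the start.

How it is judged:
On the way, in this order (a step that is already met when the one before it is completed fails the run):
1. The lid is tipped up by more than 0.2 rad (11 degrees), its edge opposite the tab still on the tub's rim (that point within 12 mm of the rim's height and within 90 mm of the tub's axis) (angle between lid's own z axis and vertical above 0.2 rad and z of lid_far in the frame of tub between 0.068 and 0.092 m and horizontal distance between lid_far and tub below 0.09 m and z of lid_tab in the frame of tub above 0.125 m), for 0.1 s.
2. The lid lies flat and right way up on the blue mat (its middle within 60 mm of the mat's middle), let go and still (horizontal distance between lid and mat below 0.06 m and angle between lid's own z axis and vertical below 0.06 rad and height (world z) of lid below 0.016 m and contact force between the fingers and lid below 0.1 N and linear speed of lid below 0.02 m/s), for 0.3 s.
3. With the lid still off the tub, every green cartridge present is in the tub and every red one is in the reject box (horizontal distance between each of green1, green2, green3, green4 and tub below 0.071 m and z of green1 in the frame of tub between 0 and 0.075 m and z of green2 in the frame of tub between 0 and 0.075 m and z of green3 in the frame of tub between 0 and 0.075 m and z of green4 in the frame of tub between 0 and 0.075 m and x of red1 in the frame of reject_box between -0.058 and 0.058 m and y of red1 in the frame of reject_box between -0.073 and 0.073 m and z of red1 in the frame of reject_box between 0 and 0.055 m and x of red2 in the frame of reject_box between -0.058 and 0.058 m and y of red2 in the frame of reject_box between -0.073 and 0.073 m and z of red2 in the frame of reject_box between 0 and 0.055 m and horizontal distance between lid and tub above 0.1 m), for 0.3 s.
At the end, for the whole second after the job is handed in: Every green cartridge present is inside the tub and every red one inside the reject box; the lid is seated on the tub (middle within 8 mm of the tub's axis, underside of its disc within 4 mm of the rim's height, tilted less than 0.05 rad) and at rest (horizontal distance between each of green1, green2, green3, green4 and tub below 0.071 m and z of green1 in the frame of tub between 0 and 0.075 m and z of green2 in the frame of tub between 0 and 0.075 m and z of green3 in the frame of tub between 0 and 0.075 m and z of green4 in the frame of tub between 0 and 0.075 m and x of red1 in the frame of reject_box between -0.058 and 0.058 m and y of red1 in the frame of reject_box between -0.073 and 0.073 m and z of red1 in the frame of reject_box between 0 and 0.055 m and x of red2 in the frame of reject_box between -0.058 and 0.058 m and y of red2 in the frame of reject_box between -0.073 and 0.073 m and z of red2 in the frame of reject_box between 0 and 0.055 m and horizontal distance between lid and tub below 0.008 m and angle between lid's own z axis and vertical below 0.05 rad and z of lid in the frame of tub between 0.076 and 0.084 m and linear speed of lid below 0.01 m/s and angular speed of lid below 0.1 rad/s); the robot touches nothing.
It fails at once if The sanitiser bottle is moved by more than 30 mm or tipped over (distance of sanitiser from where it was at the start of the episode above 0.03 m or angle between sanitiser's own z axis and vertical above 0.4 rad).
It fails at once if The cup is moved by more than 30 mm or tipped over (distance of cup from where it was at the start of the episode above 0.03 m or angle between cup's own z axis and vertical above 0.4 rad).
It fails at once if The jar is moved by more than 30 mm or tipped over (distance of swab_jar from where it was at the start of the episode above 0.03 m or angle between swab_jar's own z axis and vertical above 0.4 rad).
Of green1, green2, green3, green4, red1, red2 only 4 to 6 are there at a start; the rules pass over those that are not, and their reading is None.
At some moment in a run one of green1, green2, green3, green4, red1, red2 may be knocked a few centimetres aside while the robot is not near it.
Once in a run the grip may slacken for a moment while it holds something.
It also fails if it takes over 210 s, if anything falls off the work surface, if the arm or the gripper's body presses on something with over 40 N, if the wrist force passes 120 N, or if a joint passes its speed limit or range.

ROBOT

A 7-joint arm with a two-finger parallel gripper is mounted at the origin on the work surface. World frame = base frame: x ahead of the robot, y to its left, z up, the work surface at z = 0. Lengths are in m, angles in rad, forces in N, time in s.
With the tool pointing down it reaches from about 0.4 to 0.85 m from the base axis. Payload 10.4 kg.
Tool frame: the origin (TCP) lies on the front face of the gripper's body, between the roots of the fingers; the fingertips stand 70 mm ahead of it and the grasp point (between the pads) lies 51 mm ahead of it (grasp_offset is the distance from the TCP to the grasp point, in m); z points along the fingers, y is the direction in which the jaws open and shut (so a half turn about z gives the same grasp; the last joint's range is limited). The gripper opens to 87 mm and grips with 3 to 60 N. Pads are 19 mm wide; open, the fingers measure 117 mm over their backs; the gripper's body (75 mm by 190 mm) begins 51 mm behind the grasp point.
Start: joints at [-0.023, 0.332, -0.065, 1.46, 0.022, 1.35, -0.088], TCP at [0.625, 0, 0.292] pointing down, gripper open.
Joint ranges: [-2.6, 2.6], [-0.5, 2.12], [-1.47, 1.34], [0.16, 2.42], [-1.27, 4.41], [0.06, 2.06], [-2.6, 2.6]. Speed limits (rad/s): [2.22, 2.22, 2.79, 2.79, 3.14, 3.14, 3.14].

INTERFACE

Orientations are given as a unit quaternion [x, y, z, w].
In Python, from bench import * gives the robot as it stands. The module is installed in compiled form; this text tells all that it offers.
- The arm moves only by the tool arm_command, never from a script. Its argument "commands" is a list of rows, each a list of 3 entries, a list of its own where there are three numbers: the opening in per cent of the stroke, from 0 (shut) to 100 (fully open), then the shift along the tool's x, y, z in m, then the turn, a rotation vector about the tool's x, y, z in rad. A call has exactly 10 rows; each row is the pose to reach, as a shift and turn from the pose commanded when the call began, along the tool's axes at that moment; what a row does not reach only later rows make up. A row lasts 1/12 s, in which the tool goes at most 41.7 mm and 7.16 degrees, less where a joint would pass 70% of its speed; a pose out of reach is approached as far as the arm can. A call with a gripper value outside its range is refused whole. The fingers move at their own pace and stop on an object; "squeeze" is the grip in N (left out, the last holds). Time passes only in rows, so rows that repeat a pose let the fingers close, or fill a call up. It gives the time, the measured TCP pose, the force and the opening at its end, in the units of the state.
- read_state(): the state, without advancing time (a new reading comes with each control period).
- camera(name): name is "scene" or "side" or "wrist"; returns a dict with "pixels" (480x640x3 uint8, red, green, blue), "fx", "fy", "cx", "cy" (pixels), "dist_coeffs" ([k1, k2, p1, p2, k3] as OpenCV has them; the pictures are not rectified), "rvec" (rotation vector, rad) and "tvec" (3), from world to camera coordinates, as OpenCV has them; the wrist camera has in their place "mount" (4x4, takes a point from camera to tool coordinates, whose origin is the TCP and whose axes are the flange's). Camera axes: x right, y down, z forward; pixel columns grow to the right and rows downward; lengths in m; the calibration is good to about 2 mm. A picture is of the moment at which its call begins: read the wrist's pose just before it. There is no depth.
- close_job(): hands the job in, once; it reports no verdict.
The state is a dict: "time": time; "joint_positions": joint angles; "joint_vel": joint speeds; "joint_torque": joint torques, N m; "ee_pos": TCP position; "eef_rot": TCP orientation; "ft_force": force on the tool from outside, world axes, zero at the start; "torque": the same for the moment, N m; "width": finger opening in m.
Only numpy, scipy, OpenCV 4.12 (cv2) and the standard library are available. Lean on these libraries where they do the work, as an engineer would, in place of code of your own. Each camera call takes 0.05 s, during which the arm holds its last target.

## Working session

There is one attempt and no reset: what is moved stays moved. The work goes in short steps, Python scripts to look and compute and a tool call to move; the robot and the scene stay as the last step left them, time stands still between calls to the robot, and variables do not carry over. Pictures are saved under pics/ and viewed, and the job is handed in when it is done.

Besides the shell and the picture viewer there is one more tool, called after "Emit:" by a JSON object that holds its "op" and its "data". arm_command: Moves the arm, as the interface text tells. Its arguments: {"type":"object","properties":{"commands":{"type":"array","items":{"type":"array"}},"squeeze":{"type":"number"}},"required":["commands"]}

```bash
mkdir -p pics
cat > h.py <<'E'
from bench import *
import numpy as np, cv2, pickle
from scipy.spatial.transform import Rotation as R
def snap(name,fn):
    s=read_state(); c=camera(name); cv2.imwrite('pics/'+fn,c['pixels'][:,:,::-1]); c['st']=s
    pickle.dump(c,open('pics/'+fn+'.pkl','wb')); return c
def load(fn): return pickle.load(open('pics/'+fn+'.pkl','rb'))
def pose(c):
    if 'mount' in c:
        s=c['st']; T=np.eye(4); T[:3,:3]=R.from_quat(s['eef_rot']).as_matrix(); T[:3,3]=s['ee_pos']
        W=T@np.array(c['mount']); Wi=np.linalg.inv(W); return Wi[:3,:3],Wi[:3,3]
    return cv2.Rodrigues(np.array(c['rvec'],float))[0],np.array(c['tvec'],float).reshape(3)
def K(c): return np.array([[c['fx'],0,c['cx']],[0,c['fy'],c['cy']],[0,0,1.]])
def px2w(c,uv,z):
    uv=np.array(uv,float).reshape(-1,1,2); n=cv2.undistortPoints(uv,K(c),np.array(c['dist_coeffs'],float)).reshape(-1,2)
    r,t=pose(c); o=-r.T@t; d=np.c_[n,np.ones(len(n))]@r
    return o+d*((z-o[2])/d[:,2])[:,None]
def w2px(c,P):
    r,t=pose(c); return cv2.projectPoints(np.array(P,float).reshape(-1,1,3),cv2.Rodrigues(r)[0],t,K(c),np.array(c['dist_coeffs'],float))[0].reshape(-1,2)
def crop(fn,x0,y0,x1,y1,out,k=None):
    im=cv2.imread('pics/'+fn)[y0:y1,x0:x1]; k=k or min(800/(x1-x0),600/(y1-y0))
    cv2.imwrite('pics/'+out,cv2.resize(im,None,fx=k,fy=k,interpolation=cv2.INTER_CUBIC))
E
python3 - <<'E'
from h import *
for n in ['scene','side','wrist']:
    c=snap(n,n+'0.png'); print(n,c['fx'],-pose(c)[0].T@pose(c)[1],pose(c)[0][2])
    if 'mount' in c: print(c['mount'])
print(read_state())
E
```

```text
scene 494.5559982328329 [ 0.97106752 -0.68986926  0.64583227] [-0.50123324  0.64900934 -0.57232169]
side 453.7838612430964 [0.09817705 0.51940049 0.79946625] [ 0.40752783 -0.56008605 -0.72126603]
wrist 394.52967714965655 [0.62579218 0.07782234 0.38480807] [-0.0016925  -0.28614904 -0.95818363]
[[ 1.78960521e-04 -9.58192218e-01 -2.86125221e-01  7.77974056e-02]
 [ 9.99999786e-01  3.51713443e-04 -5.52375635e-04  9.37864036e-04]
 [ 6.29916122e-04 -2.86125061e-01  9.58192075e-01 -9.32443802e-02]
 [ 0.00000000e+00  0.00000000e+00  0.00000000e+00  1.00000000e+00]]
{'time': 0.15, 'joint_positions': array([-0.02262792,  0.3327236 , -0.06472015,  1.46071495,  0.02157575,
        1.34991883, -0.08853054]), 'joint_vel': array([-0.00135484, -0.00012432, -0.00037736, -0.00197717, -0.00033843,
        0.00127559,  0.00074887]), 'joint_torque': array([ 1.82067095e-03, -6.23630190e+01,  2.54254905e-02, -3.90143681e+01,
       -6.11935230e-02,  3.71907104e-02, -1.53469024e-06]), 'ee_pos': array([6.24787698e-01, 3.88426824e-05, 2.91654623e-01]), 'eef_rot': array([ 7.07097021e-01,  7.07116339e-01, -3.84062992e-04, -3.73053099e-04]), 'ft_force': array([-0.31129972, -0.39649249,  0.03629042]), 'torque': array([-0.0135568 ,  0.02580656,  0.06624427]), 'width': 0.08691147522451809}
```

View pics/scene0.png

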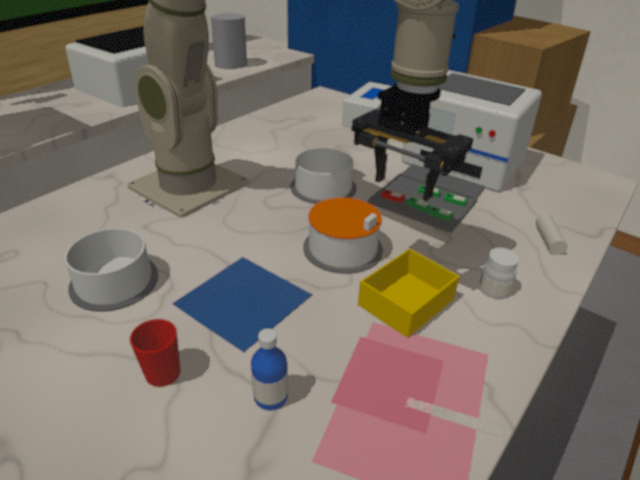

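View pics/side0.png

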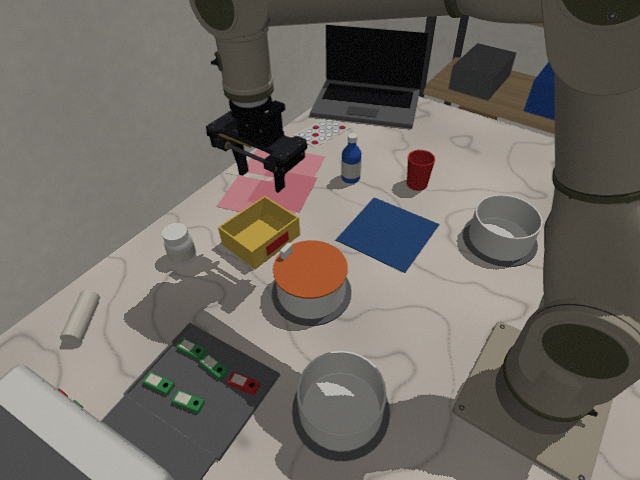

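View pics/wrist0.png

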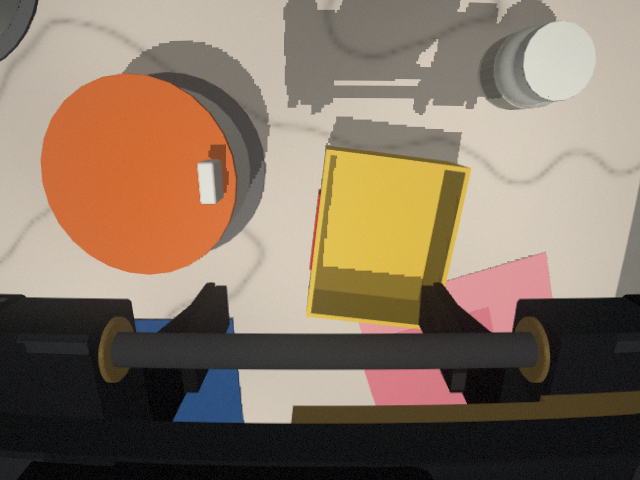

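```bash
cat >> h.py <<'E'
def mask(c,col):
    h=cv2.cvtColor(c['pixels'],cv2.COLOR_RGB2HSV); 
    rng={'orange':((6,150,100),(14,255,255)),'yellow':((22,120,60),(32,255,255)),'blue':((100,120,40),(118,255,200)),'green':((55,120,60),(85,255,255)),'red':((0,150,80),(4,255,255))}[col]
    return cv2.inRange(h,*rng)
def biggest(m):
    cs=cv2.findContours(m,cv2.RETR_EXTERNAL,cv2.CHAIN_APPROX_NONE)[0]; return max(cs,key=cv2.contourArea).reshape(-1,2)
E
python3 - <<'E'
from h import *
for n in ['wrist0.png','scene0.png','side0.png']:
    c=load(n)
    b=biggest(cv2.morphologyEx(mask(c,'orange'),cv2.MORPH_CLOSE,np.ones((25,25))))
    p=px2w(c,b,0.085)[:,:2]; (x,y),r=cv2.minEnclosingCircle((p*1000).astype(np.float32)); print(n,'lid',x,y,r,p.min(0),p.max(0),(p.min(0)+p.max(0))/2)
c=load('wrist0.png')
print('tab',px2w(c,[[199,162],[214,161],[216,202],[203,204]],0.109))
print('box rim',px2w(c,[[328,147],[470,167],[418,327],[307,316]],0.06))
print('jar',px2w(c,[[560,60]],0.085))
c=load('scene0.png')
print('mat',px2w(c,[[243,259],[311,296],[249,347],[175,301]],0.003))
print('box',px2w(c,[[409,249],[458,287],[411,331-22],[360,287]],0.06))
print('tubs: near',px2w(c,[[323,160],[108,250]],0.08),'jar',px2w(c,[[502,257]],.085),'san',px2w(c,[[270,405]],0),'cup',px2w(c,[[161,383]],0))
c=load('side0.png')
print('mat',px2w(c,[[376,199],[439,232],[405,269],[337,236]],0.003))
print('box',px2w(c,[[259,200],[300,230],[263,247],[219,235]],0.06))
print('jar',px2w(c,[[175,232]],.085),'san',px2w(c,[[351,182]],0),'cup',px2w(c,[[420,188]],0), 'tubs',px2w(c,[[342,385],[507,220]],.08))
print('tray',px2w(c,[[192,325],[279,376],[222,448]],0.011))
print('carts',px2w(c,[[190,349],[213,366],[158,383],[187,402],[243,382]],0.02))
E
python3 -c "
from h import *
crop('side0.png',40,310,300,470,'s0c.png')"
```

```text
wrist0.png lid 480.58612060546875 37.650325775146484 78.01158905029297 [ 0.40257944 -0.03939335] [0.5584971  0.11548787] [0.48053827 0.03804726]
scene0.png lid 479.2361145019531 37.39215087890625 80.80779266357422 [ 0.40193722 -0.04142979] [0.55818732 0.11646552] [0.48006227 0.03751786]
side0.png lid 498.39483642578125 29.307754516601562 98.27239990234375 [ 0.40266294 -0.03799768] [0.59459015 0.11627478] [0.49862654 0.03913855]
tab [[0.53856566 0.05278894 0.109     ]
 [0.54917439 0.05338843 0.109     ]
 [0.5484859  0.02448583 0.109     ]
 [0.53896901 0.02306854 0.109     ]]
box rim [[ 0.62866467  0.05988021  0.06      ]
 [ 0.74559816  0.04453575  0.06      ]
 [ 0.71256373 -0.10214916  0.06      ]
 [ 0.60997832 -0.09062169  0.06      ]]
jar [[0.79659964 0.12546932 0.085     ]]
mat [[ 0.34382948 -0.13281591  0.003     ]
 [ 0.52714621 -0.12979352  0.003     ]
 [ 0.52845427 -0.29956013  0.003     ]
 [ 0.33919664 -0.30867041  0.003     ]]
box [[ 0.62852122  0.05593646  0.06      ]
 [ 0.75735842  0.0122081   0.06      ]
 [ 0.71955526 -0.09449732  0.06      ]
 [ 0.61892966 -0.1036713   0.06
[... 363 characters left out ...]
-0.13543215  0.003     ]]
box [[ 0.72782335 -0.08341762  0.06      ]
 [ 0.57955085 -0.05637389  0.06      ]
 [ 0.61539484  0.03363847  0.06      ]
 [ 0.72394211  0.06207115  0.06      ]]
jar [[0.79160242 0.12676535 0.085     ]] san [[ 0.61593092 -0.33554292  0.        ]] cup [[ 0.44537104 -0.41982818  0.        ]] tubs [[ 0.28360966  0.21584983  0.08      ]
 [ 0.19461101 -0.3344064   0.08      ]]
tray [[0.62750287 0.25321374 0.011     ]
 [0.40856866 0.23921904 0.011     ]
 [0.40490924 0.39670077 0.011     ]]
carts [[0.58383285 0.29743127 0.02      ]
 [0.52079061 0.29800381 0.02      ]
 [0.58002782 0.38137475 0.02      ]
 [0.50873027 0.37595714 0.02      ]
 [0.45207534 0.28970797 0.02      ]]
```

View pics/s0c.png

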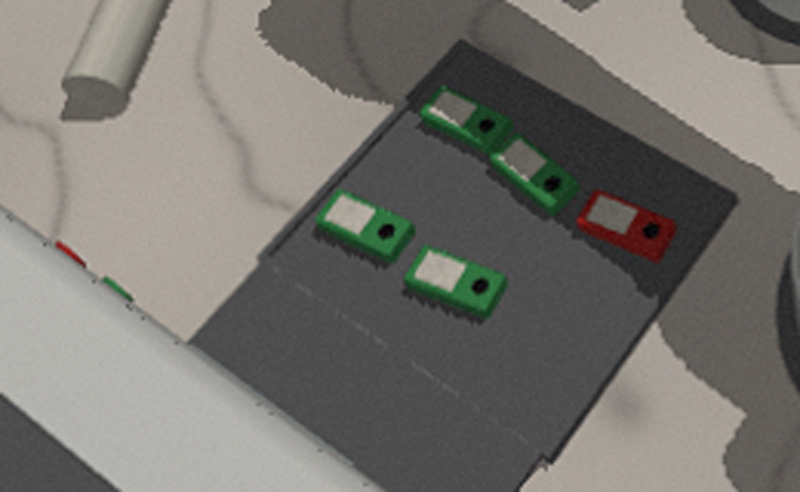

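Emit:
{"op": "arm_command", "data": {"commands": [[100,[0.008,-0.016,0.005],[0,0,0]],[100,[0.02,-0.04,0.02],[0,0,0]],[100,[0.032,-0.065,0.04],[0,0,0]],[100,[0.038,-0.08,0.06],[0,0,0]],[100,[0.038,-0.081,0.08],[0,0,0]],[100,[0.038,-0.081,0.1],[0,0,0]],[100,[0.038,-0.081,0.117],[0,0,0]],[100,[0.038,-0.081,0.127],[0,0,0]],[100,[0.038,-0.081,0.132],[0,0,0]],[100,[0.038,-0.081,0.133],[0,0,0]]], "squeeze": 40}}

```text
time: 0.98
ee_pos: [0.5438, 0.038, 0.1586]
eef_rot: [0.707, 0.707, -0.0, -0.0]
ft_force: [0.4, -0.0, 1.0]
width: 0.0868
```

Run:
```python
from h import *
c=snap('wrist','w1.png'); snap('scene','sc1.png'); crop('sc1.png',250,120,490,300,'sc1c.png')
```

```text
(no output)
```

View pics/sc1c.png

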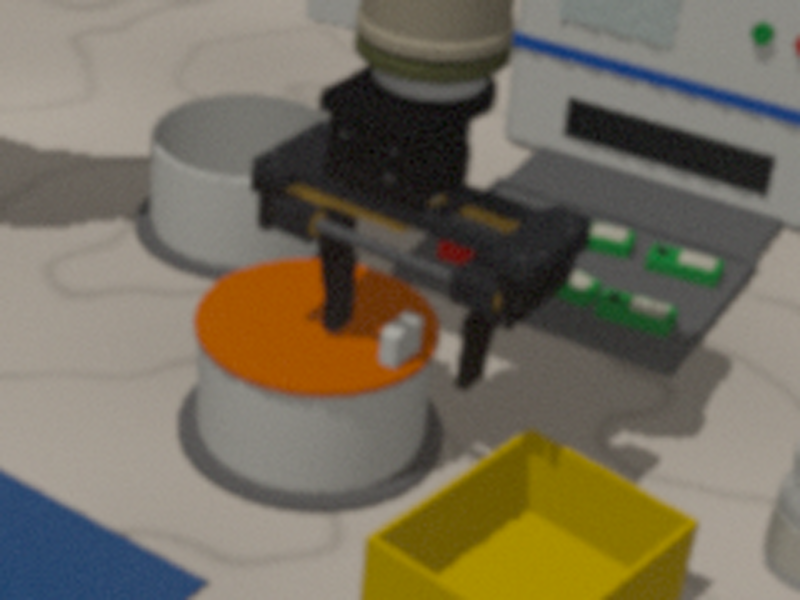

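View pics/w1.png

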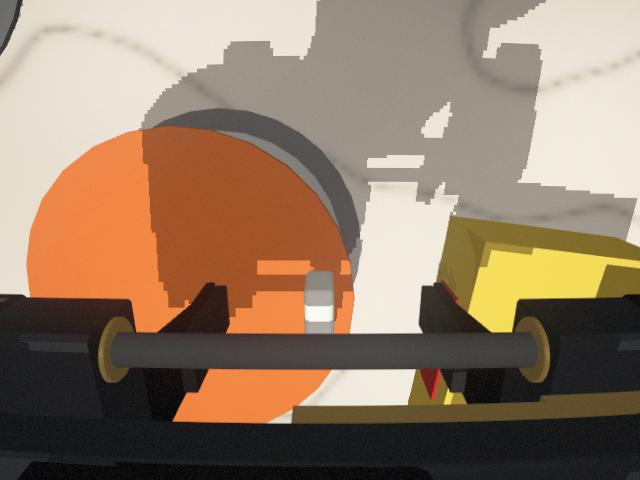

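The tab (px ≈319,310) is centred between the fingers, with the tips just above the disc. Closing the gripper.

Emit:
{"op": "arm_command", "data": {"commands": [[0,[0,0,0],[0,0,0]],[0,[0,0,0],[0,0,0]],[0,[0,0,0],[0,0,0]],[0,[0,0,0],[0,0,0]],[0,[0,0,0],[0,0,0]],[0,[0,0,0],[0,0,0]],[0,[0,0,0],[0,0,0]],[0,[0,0,0],[0,0,0]],[0,[0,0,0],[0,0,0]],[0,[0,0,0],[0,0,0]]]}}

```text
time: 1.92
ee_pos: [0.544, 0.0381, 0.1593]
eef_rot: [0.707, 0.707, 0.0, 0.0]
ft_force: [-0.4, 0.4, 0.8]
width: 0.0282
```

```bash
cat > arc.py <<'E'
import numpy as np,sys
# pivot in world rel TCP: 
TX,TZ=0.5438,0.1586; px,pz=0.4805-0.075,0.080
for th in [0.03,0.07,0.12,0.17,0.22,0.26,0.29,0.3]:
    dx,dz=TX-px,TZ-pz
    # tip up at +x: rotate about world -y by th
    nx=dx*np.cos(th)-dz*np.sin(th); nz=dx*np.sin(th)+dz*np.cos(th)
    # world->tool: tool y=wx, tool z=-wz, world -y = tool -x
    print(th,'tool y %.4f z %.4f'%(nx-dx,-(nz-dz)),'rotvec tool x',-th)
E
python3 arc.py
```

```text
0.03 tool y -0.0024 z -0.0041 rotvec tool x -0.03
0.07 tool y -0.0058 z -0.0095 rotvec tool x -0.07
0.12 tool y -0.0104 z -0.0160 rotvec tool x -0.12
0.17 tool y -0.0153 z -0.0223 rotvec tool x -0.17
0.22 tool y -0.0205 z -0.0283 rotvec tool x -0.22
0.26 tool y -0.0249 z -0.0329 rotvec tool x -0.26
0.29 tool y -0.0283 z -0.0363 rotvec tool x -0.29
0.3 tool y -0.0294 z -0.0374 rotvec tool x -0.3
```

Emit:
{"op": "arm_command", "data": {"commands": [[0,[0,0,0],[0,0,0]],[0,[0,0,0],[0,0,0]],[0,[0,0,0],[0,0,0]],[0,[0,0,0],[0,0,0]],[0,[0,0,0],[0,0,0]],[0,[0,0,0],[0,0,0]],[0,[0,0,0],[0,0,0]],[0,[0,0,0],[0,0,0]],[0,[0,0,0],[0,0,0]],[0,[0,0,0],[0,0,0]]]}}

```text
time: 2.75
ee_pos: [0.544, 0.038, 0.1593]
eef_rot: [0.707, 0.707, 0.0, 0.0]
ft_force: [-1.5, -0.5, -0.4]
width: 0.0118
```

Emit:
{"op": "arm_command", "data": {"commands": [[0,[0,-0.0024,-0.0041],[-0.03,0,0]],[0,[0,-0.0058,-0.0095],[-0.07,0,0]],[0,[0,-0.0104,-0.016],[-0.12,0,0]],[0,[0,-0.0153,-0.0223],[-0.17,0,0]],[0,[0,-0.0205,-0.0283],[-0.22,0,0]],[0,[0,-0.0249,-0.0329],[-0.26,0,0]],[0,[0,-0.0283,-0.0363],[-0.29,0,0]],[0,[0,-0.0294,-0.0374],[-0.3,0,0]],[0,[0,-0.0294,-0.0374],[-0.3,0,0]],[0,[0,-0.0294,-0.0374],[-0.3,0,0]]]}}

```text
time: 3.58
ee_pos: [0.5147, 0.038, 0.1966]
eef_rot: [0.699, 0.699, 0.105, 0.105]
ft_force: [-0.2, -0.4, -1.4]
width: 0.0115
```

Run:
```python
from h import *
s=read_state();print(s['width'],s['ft_force'])
snap('scene','sc2.png'); crop('sc2.png',250,120,490,300,'sc2c.png')
```

```text
0.011493699771281939 [-0.1884685  -0.35000386 -1.39303756]
```

View pics/sc2c.png

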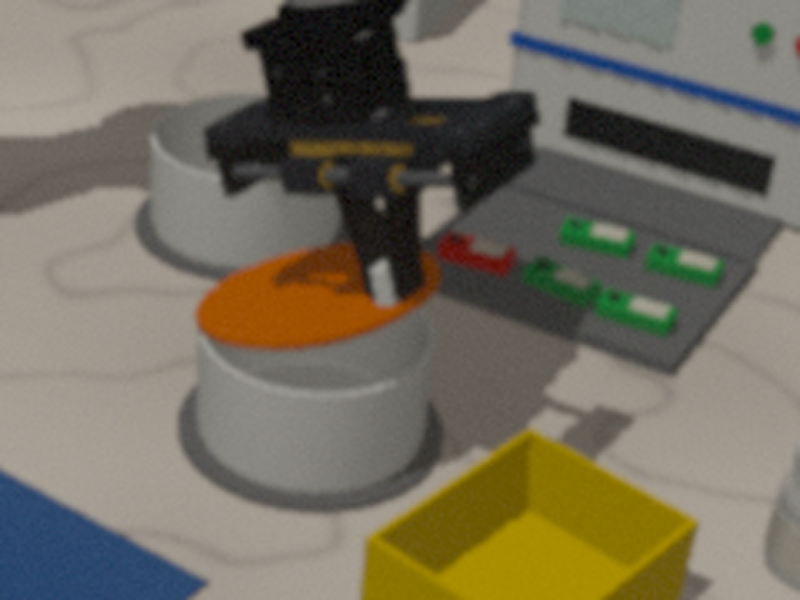

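```bash
cat > plan.py <<'E'
from h import *
import json
def plan(wps,p0=None,q0=None,show=True):
    """wps: list of (pos, quat) world -> tool rows"""
    s=read_state(); p0=s['ee_pos'] if p0 is None else p0; r0=R.from_quat(s['eef_rot'] if q0 is None else q0)
    for p,q in wps:
        d=r0.inv().apply(np.array(p)-p0); rv=(r0.inv()*R.from_quat(q)).as_rotvec()
        print(np.round(d,4).tolist(),np.round(rv,4).tolist())
def down(yaw=0,pitch=0):
    # yaw: jaw axis (tool y) direction angle from world x
    b=R.from_matrix(np.array([[0,1,0],[1,0,0],[0,0,-1.]]).T)
    return (R.from_euler('z',yaw)*R.from_euler('y',-pitch)*b).as_quat()
E
python3 - <<'E'
from plan import *
s=read_state(); p=s['ee_pos']; print(down(0,.3),s['eef_rot'])
plan([((p[0],p[1],p[2]+.09),down(0,.3)), ((0.495,-.2175,.27),down(0,0)), ((0.495,-.2175,.0925),down(0,0))])
E
```

```text
[0.69916673 0.69916673 0.10566872 0.10566872] [0.69924246 0.69916721 0.10544447 0.10538813]
[0.0, 0.0265, -0.086] [-0.0007, -0.0001, -0.0001]
[-0.2555, 0.0027, -0.0761] [0.2993, -0.0001, -0.0001]
[-0.2555, -0.0496, 0.0935] [0.2993, -0.0001, -0.0001]
```

Emit:
{"op": "arm_command", "data": {"commands": [[0,[0,0.003,-0.01],[0,0,0]],[0,[0,0.009,-0.028],[0,0,0]],[0,[0,0.015,-0.048],[0,0,0]],[0,[0,0.021,-0.068],[0.03,0,0]],[0,[-0.015,0.024,-0.08],[0.08,0,0]],[0,[-0.04,0.022,-0.086],[0.13,0,0]],[0,[-0.07,0.018,-0.086],[0.18,0,0]],[0,[-0.1,0.014,-0.084],[0.23,0,0]],[0,[-0.125,0.01,-0.082],[0.27,0,0]],[0,[-0.135,0.007,-0.08],[0.3,0,0]]]}}

```text
time: 4.47
ee_pos: [0.4976, -0.1011, 0.2757]
eef_rot: [0.709, 0.706, -0.001, -0.0]
ft_force: [-0.4, 0.6, -2.2]
width: 0.012
```

Run:
```python
from plan import *
snap('scene','sc3.png'); snap('side','sd3.png')
plan([((0.495,-.2175,.27),down(0,0)), ((0.495,-.2175,.0925),down(0,0))])
```

```text
[-0.1182, -0.0023, 0.005] [-0.002, 0.0002, -0.0036]
[-0.1181, -0.002, 0.1825] [-0.002, 0.0002, -0.0036]
```

View pics/sc3.png

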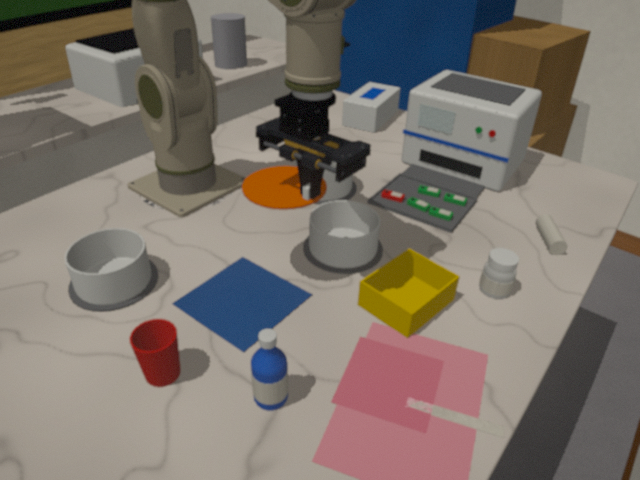

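Emit:
{"op": "arm_command", "data": {"commands": [[0,[-0.01,0,0],[0,0,0]],[0,[-0.03,0,0.005],[0,0,0]],[0,[-0.06,-0.001,0.012],[0,0,0]],[0,[-0.09,-0.002,0.025],[0,0,0]],[0,[-0.11,-0.002,0.05],[0,0,0]],[0,[-0.118,-0.002,0.08],[0,0,0]],[0,[-0.118,-0.002,0.11],[0,0,0]],[0,[-0.118,-0.002,0.135],[0,0,0]],[0,[-0.118,-0.002,0.155],[0,0,0]],[0,[-0.118,-0.002,0.165],[0,0,0]]]}}

```text
time: 5.4
ee_pos: [0.4951, -0.214, 0.108]
eef_rot: [0.707, 0.708, -0.0, -0.001]
ft_force: [0.4, -0.6, -0.9]
width: 0.0114
```

Run:
```python
from plan import *
snap('scene','sc4.png'); crop('sc4.png',150,160,390,340,'sc4c.png')
plan([((0.495,-.2175,.0925),down(0,0))]); print(read_state()['ft_force'])
```

```text
[-0.0036, 0.0003, 0.0149] [-0.0029, -0.0014, 0.0014]
[-2.09443018  0.75302263 -3.11161795]
```

View pics/sc4c.png

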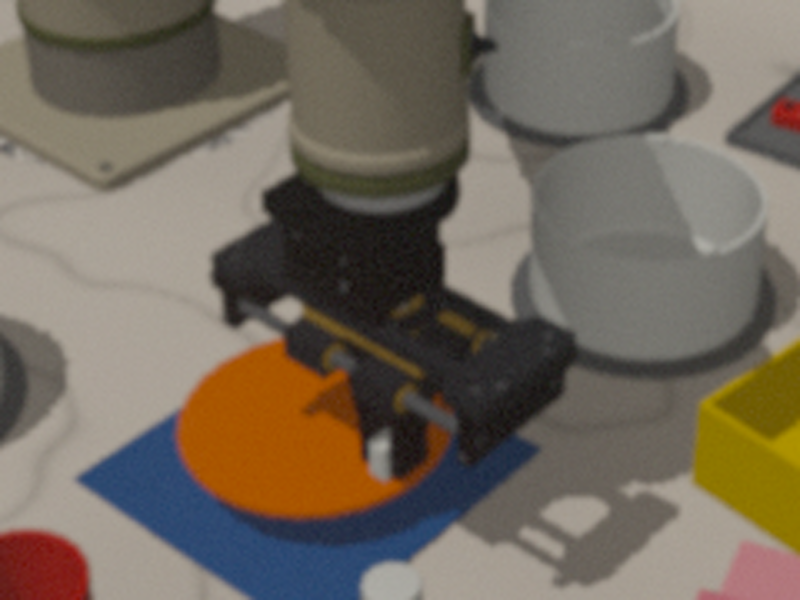

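Emit:
{"op": "arm_command", "data": {"commands": [[0,[0,0,0.004],[0,0,0]],[0,[0,0,0.008],[0,0,0]],[0,[0,0,0.012],[0,0,0]],[0,[0,0,0.015],[0,0,0]],[0,[0,0,0.0165],[0,0,0]],[0,[0,0,0.017],[0,0,0]],[0,[0,0,0.017],[0,0,0]],[30,[0,0,0.017],[0,0,0]],[60,[0,0,0.017],[0,0,0]],[60,[0,0,0.017],[0,0,0]]]}}

```text
time: 6.28
ee_pos: [0.4959, -0.2151, 0.0935]
eef_rot: [0.707, 0.707, 0.0, 0.0]
ft_force: [0.8, 0.0, 0.0]
width: 0.0246
```

Emit:
{"op": "arm_command", "data": {"commands": [[100,[0,0,0],[0,0,0]],[100,[0,0,0],[0,0,0]],[100,[0,0,0],[0,0,0]],[100,[0,0,0],[0,0,0]],[100,[0,0,-0.01],[0,0,0]],[100,[0,0,-0.03],[0,0,0]],[100,[0,0,-0.06],[0,0,0]],[100,[0,0,-0.09],[0,0,0]],[100,[0.02,0,-0.12],[0,0,0]],[100,[0.05,0,-0.15],[0,0,0]]]}}

```text
time: 7.12
ee_pos: [0.495, -0.1676, 0.245]
eef_rot: [0.709, 0.705, -0.0, 0.001]
ft_force: [1.0, -0.0, -0.6]
width: 0.0851
```

Run:
```python
from plan import *
c=snap('scene','sc5.png'); crop('sc5.png',150,160,390,340,'sc5c.png')
w=snap('wrist','w5.png')
b=biggest(cv2.morphologyEx(mask(w,'orange'),cv2.MORPH_CLOSE,np.ones((25,25))))
p=px2w(w,b,0.016)[:,:2]; print(cv2.minEnclosingCircle((p*1000).astype(np.float32)))
b=biggest(cv2.morphologyEx(mask(c,'orange'),cv2.MORPH_CLOSE,np.ones((25,25))))
p=px2w(c,b,0.016)[:,:2]; print(cv2.minEnclosingCircle((p*1000).astype(np.float32)))
plan([((0.515,.24,.29),down(0,0))])
```

```text
((434.4800109863281, -214.55931091308594), 77.89605712890625)
((435.3562927246094, -216.43212890625), 78.56887817382812)
[0.4016, 0.0192, -0.0414] [0.0087, -0.0001, 0.0051]
```

View pics/sc5c.png

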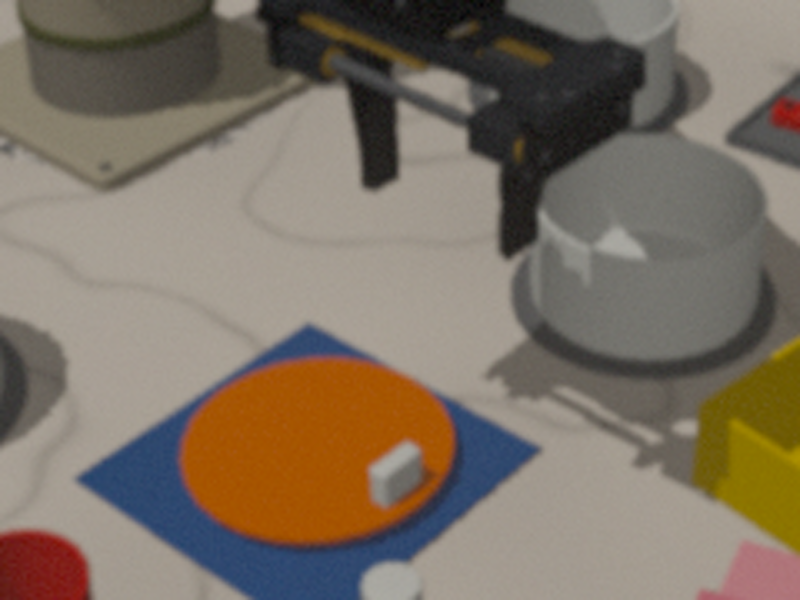

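Emit:
{"op": "arm_command", "data": {"commands": [[100,[0.02,0.001,-0.01],[0,0,0]],[100,[0.055,0.003,-0.02],[0,0,0]],[100,[0.095,0.005,-0.03],[0,0,0]],[100,[0.135,0.008,-0.04],[0,0,0]],[100,[0.175,0.01,-0.042],[0,0,0]],[100,[0.215,0.012,-0.042],[0,0,0]],[100,[0.255,0.014,-0.042],[0,0,0]],[100,[0.295,0.016,-0.042],[0,0,0]],[100,[0.335,0.018,-0.042],[0,0,0]],[100,[0.37,0.019,-0.042],[0,0,0]]]}}

```text
time: 8.05
ee_pos: [0.5143, 0.2069, 0.2849]
eef_rot: [0.707, 0.707, 0.0, -0.0]
ft_force: [0.9, 0.5, 0.0]
width: 0.087
```

Run:
```python
from plan import *
import time
camera('scene')
w=snap('wrist','w6.png'); print(w['st']['ee_pos'],w['st']['joint_vel'].round(3))
```

```text
[0.51278034 0.21428961 0.28464965] [ 0.031 -0.035  0.012  0.053 -0.03  -0.003  0.14 ]
```

View pics/w6.png

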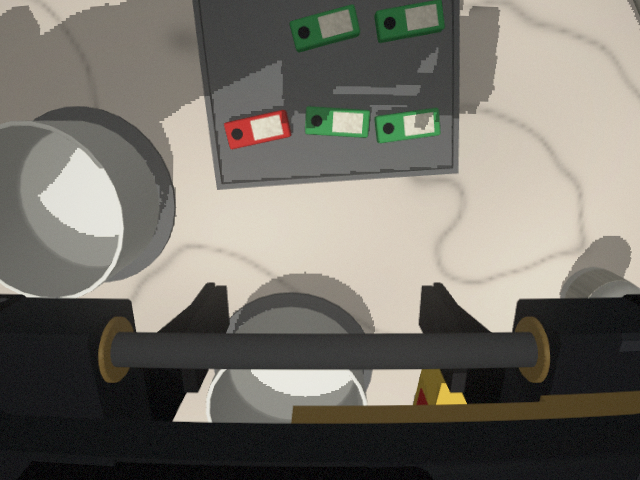

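```bash
cat >> h.py <<'E'
def carts(w,z=0.020,roi=None,minA=300):
    out=[]
    h=cv2.cvtColor(w['pixels'],cv2.COLOR_RGB2HSV)
    for col in ('green','red'):
        if col=='green': m=cv2.inRange(h,(50,100,30),(90,255,255))
        else: m=cv2.inRange(h,(0,120,60),(6,255,255))|cv2.inRange(h,(174,120,60),(180,255,255))
        m=cv2.morphologyEx(m,cv2.MORPH_CLOSE,np.ones((5,5)))
        for k in cv2.findContours(m,cv2.RETR_EXTERNAL,cv2.CHAIN_APPROX_NONE)[0]:
            if cv2.contourArea(cv2.convexHull(k))<minA: continue
            p=px2w(w,k.reshape(-1,2),z)[:,:2]*1000
            (x,y),(a,b),t=cv2.minAreaRect(p.astype(np.float32))
            if a<b: a,b,t=b,a,t+90
            t=(t+90)%180-90
            out.append((col,round(x,1),round(y,1),round(a,1),round(b,1),round(t,1)))
    return out
E
python3 - <<'E'
from plan import *
w=load('w6.png')
for c in carts(w): print(c)
print(read_state()['joint_positions'].round(2), read_state()['ee_pos'])
E
```

```text
('green', 586.1, 293.1, 56.3, 23.5, 8.5)
('green', 524.3, 295.1, 55.4, 23.4, -2.8)
('green', 512.8, 371.1, 55.6, 25.4, 14.8)
('green', 583.0, 378.8, 57.1, 26.8, 11.0)
('red', 454.2, 288.4, 56.3, 23.8, 12.1)
[-0.29  0.19 -0.21  1.65  0.04  1.3  -0.49] [0.51307492 0.21097984 0.28451509]
```

Emit:
{"op": "arm_command", "data": {"commands": [[60,[0.008,0.007,0.005],[0,0,-0.1]],[60,[0.02,0.018,0.012],[0,0,-0.22]],[60,[0.033,0.03,0.02],[0,0,-0.34]],[60,[0.046,0.042,0.028],[0,0,-0.46]],[60,[0.06,0.054,0.036],[0,0,-0.58]],[60,[0.072,0.064,0.044],[0,0,-0.7]],[60,[0.08,0.071,0.052],[0,0,-0.82]],[60,[0.082,0.073,0.06],[0,0,-0.94]],[60,[0.082,0.073,0.07],[0,0,-1.06]],[60,[0.082,0.073,0.08],[0,0,-1.18]]]}}

```text
time: 8.98
ee_pos: [0.588, 0.286, 0.2041]
eef_rot: [0.191, 0.982, -0.0, 0.0]
ft_force: [-0.5, -0.4, -0.1]
width: 0.0523
```

Run:
```python
from plan import *
camera('scene')
s=read_state();print(s['joint_positions'].round(2),s['ee_pos'])
plan([((0.5861,.2931,.15),down(np.radians(98.5))),((0.5861,.2931,.079),down(np.radians(98.5)))])
```

```text
[-0.25  0.48 -0.36  1.47  0.18  1.22  0.55] [0.58728407 0.28522721 0.20173672]
[0.0039, 0.007, 0.0517] [-0.0024, -0.0024, -0.5247]
[0.0038, 0.0072, 0.1227] [-0.0024, -0.0024, -0.5247]
```

Emit:
{"op": "arm_command", "data": {"commands": [[60,[0.001,0,0.005],[0,0,-0.11]],[60,[0.002,0,0.015],[0,0,-0.22]],[60,[0.003,0,0.025],[0,0,-0.33]],[60,[0.004,0,0.035],[0,0,-0.43]],[60,[0.004,0,0.045],[0,0,-0.5]],[60,[0.004,0,0.05],[0,0,-0.525]],[60,[0.004,0,0.05],[0,0,-0.525]],[60,[0.004,0,0.05],[0,0,-0.525]],[60,[0.004,0,0.05],[0,0,-0.525]],[60,[0.004,0,0.05],[0,0,-0.525]]]}}

```text
time: 9.87
ee_pos: [0.5843, 0.2881, 0.1555]
eef_rot: [-0.066, 0.998, 0.0, 0.001]
ft_force: [0.1, 0.4, -0.0]
width: 0.0523
```

Run:
```python
from plan import *
s=read_state();print(s['joint_positions'].round(2),s['ee_pos'])
plan([((0.5861,.2931,.15),down(np.radians(98.5))),((0.5861,.2931,.079),down(np.radians(98.5)))])
w=snap('wrist','w7.png')
for c in carts(w): print(c)
```

```text
[-0.2   0.53 -0.45  1.52  0.24  1.14  1.01] [0.58431032 0.2881177  0.15550139]
[-0.0024, 0.0047, 0.0055] [0.0002, 0.0012, -0.016]
[-0.0023, 0.0047, 0.0765] [0.0002, 0.0012, -0.016]
('green', 580.8, 376.7, 54.5, 26.6, 11.1)
('green', 585.5, 293.0, 57.2, 23.6, 8.9)
('green', 513.1, 370.1, 55.5, 27.0, 14.4)
('green', 524.1, 295.0, 55.3, 23.8, -2.9)
('red', 461.6, 289.7, 41.8, 24.2, 12.0)
```

View pics/w7.png

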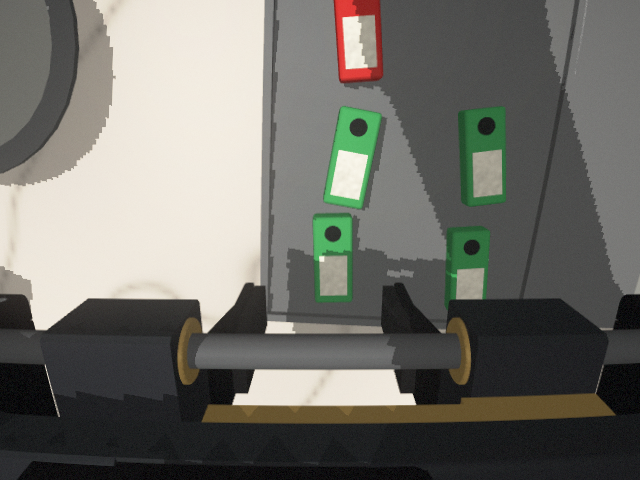

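Emit:
{"op": "arm_command", "data": {"commands": [[60,[-0.001,0.002,0.015],[0,0,-0.01]],[60,[-0.002,0.004,0.035],[0,0,-0.016]],[60,[-0.002,0.005,0.055],[0,0,-0.016]],[60,[-0.002,0.005,0.07],[0,0,-0.016]],[60,[-0.002,0.005,0.076],[0,0,-0.016]],[60,[-0.002,0.005,0.077],[0,0,-0.016]],[0,[-0.002,0.005,0.077],[0,0,-0.016]],[0,[-0.002,0.005,0.077],[0,0,-0.016]],[0,[-0.002,0.005,0.077],[0,0,-0.016]],[0,[-0.002,0.005,0.077],[0,0,-0.016]]], "squeeze": 30}}

```text
time: 10.75
ee_pos: [0.5855, 0.2933, 0.078]
eef_rot: [-0.075, 0.997, 0.0, 0.0]
ft_force: [-0.1, -0.4, 0.7]
width: 0.0331
```

Run:
```python
from plan import *
plan([((0.5861,.2931,.079),down(np.radians(98.5)))])
```

```text
[-0.0006, -0.0003, -0.001] [0.0002, 0.0007, 0.0017]
```

Emit:
{"op": "arm_command", "data": {"commands": [[0,[0,0,0],[0,0,0]],[0,[0,0,0],[0,0,0]],[0,[0,0,0],[0,0,0]],[0,[0,0,0],[0,0,0]],[0,[0,0,-0.01],[0,0,0]],[0,[0,0,-0.03],[0,0,0]],[0,[0,0,-0.055],[0,0,0]],[0,[0,0,-0.085],[0,0,0]],[0,[0,0,-0.105],[0,0,0]],[0,[0,0,-0.115],[0,0,0]]]}}

```text
time: 11.58
ee_pos: [0.5861, 0.2939, 0.1967]
eef_rot: [-0.075, 0.997, 0.001, 0.002]
ft_force: [1.1, 0.2, 1.1]
width: 0.0235
```

Run:
```python
from plan import *
s=read_state();print(s['width'],s['ee_pos'])
plan([((0.5105,.052,.19),down(np.radians(90))),((0.5105,.052,.115),down(np.radians(90)))])
```

```text
0.02346115433056487 [0.58612213 0.29391193 0.19670546]
[0.111, -0.2279, 0.0059] [0.0018, 0.0042, 0.1502]
[0.1113, -0.228, 0.0809] [0.0018, 0.0042, 0.1502]
```

Emit:
{"op": "arm_command", "data": {"commands": [[0,[0.005,-0.01,0],[0,0,0]],[0,[0.015,-0.032,0],[0,0,0.03]],[0,[0.031,-0.064,0],[0,0,0.06]],[0,[0.048,-0.098,0],[0,0,0.09]],[0,[0.064,-0.132,0],[0,0,0.12]],[0,[0.081,-0.166,0],[0,0,0.15]],[0,[0.096,-0.198,0.002],[0,0,0.15]],[0,[0.107,-0.22,0.004],[0,0,0.15]],[0,[0.111,-0.228,0.006],[0,0,0.15]],[0,[0.111,-0.228,0.01],[0,0,0.15]]]}}

```text
time: 12.42
ee_pos: [0.5085, 0.0479, 0.1816]
eef_rot: [0.002, 1.0, -0.001, -0.001]
ft_force: [0.7, 0.2, -0.6]
width: 0.0236
```

Run:
```python
from plan import *
snap('scene','sc8.png'); crop('sc8.png',250,100,490,280,'sc8c.png')
plan([((0.5105,.052,.115),down(np.radians(90)))]);print(read_state()['width'])
```

```text
[-0.0019, 0.0018, 0.0659] [-0.0003, -0.0018, -0.0019]
0.02401339835288324
```

View pics/sc8c.png

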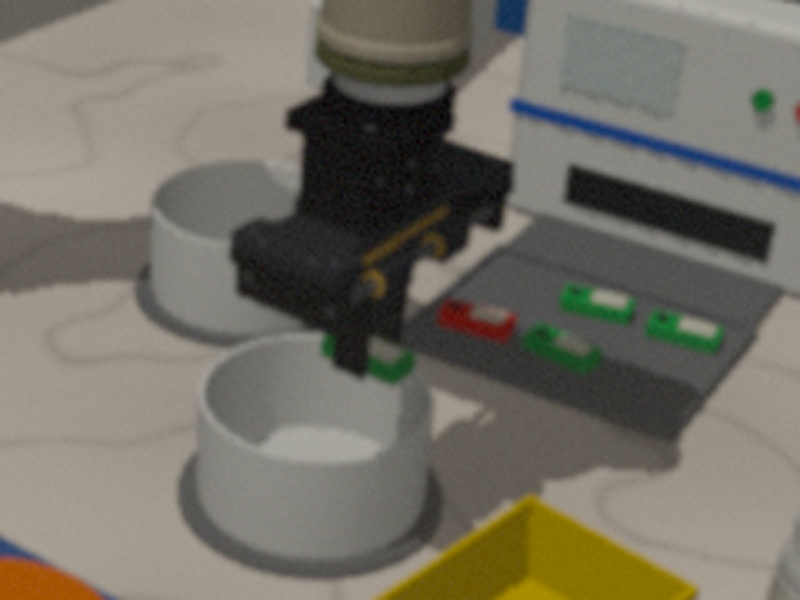

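Emit:
{"op": "arm_command", "data": {"commands": [[0,[0.001,0.001,0.01],[0,0,0]],[0,[0.002,0.002,0.03],[0,0,0]],[0,[0.003,0.002,0.05],[0,0,0]],[0,[0.003,0.002,0.066],[0,0,0]],[0,[0.003,0.002,0.074],[0,0,0]],[0,[0.003,0.002,0.076],[0,0,0]],[55,[0.003,0.002,0.076],[0,0,0]],[55,[0.003,0.002,0.076],[0,0,0]],[55,[0.003,0.002,0.076],[0,0,0]],[55,[0.003,0.002,0.076],[0,0,0]]]}}

```text
time: 13.3
ee_pos: [0.5072, 0.0533, 0.1075]
eef_rot: [-0.0, 1.0, 0.0, 0.001]
ft_force: [-0.0, -0.7, -0.1]
width: 0.0423
```

Run:
```python
from plan import *
print(read_state()['width'])
y=np.radians(87.2)
p=read_state()['ee_pos']
plan([((*p[:2],.19),down(y)),((0.5243,.2951,.19),down(y)),((0.5243,.2951,.078),down(y))])
```

```text
0.042280865262650597
[-0.0001, 0.0, -0.0825] [0.0001, 0.0016, 0.0491]
[-0.0173, 0.2418, -0.0825] [0.0001, 0.0016, 0.0491]
[-0.0171, 0.2418, 0.0295] [0.0001, 0.0016, 0.0491]
```

Emit:
{"op": "arm_command", "data": {"commands": [[55,[0,0,-0.015],[0,0,0]],[55,[0,0,-0.045],[0,0,0]],[55,[0,0.01,-0.073],[0,0,0]],[55,[-0.003,0.04,-0.082],[0,0,0.02]],[55,[-0.006,0.078,-0.083],[0,0,0.049]],[55,[-0.009,0.116,-0.083],[0,0,0.049]],[55,[-0.012,0.154,-0.083],[0,0,0.049]],[55,[-0.014,0.19,-0.08],[0,0,0.049]],[55,[-0.016,0.222,-0.07],[0,0,0.049]],[55,[-0.017,0.24,-0.055],[0,0,0.049]]]}}

```text
time: 14.13
ee_pos: [0.5235, 0.2981, 0.1633]
eef_rot: [0.023, 1.0, 0.002, 0.001]
ft_force: [0.3, -0.5, 0.9]
width: 0.0477
```

Run:
```python
from plan import *
w=snap('wrist','w9.png');print(w['st']['joint_vel'].round(2))
for c in carts(w): print(c)
y=np.radians(87.2)
plan([((0.5243,.2951,.078),down(y))])
```

```text
[-0.34  0.43  0.04 -0.11  0.23 -0.24 -0.39]
('green', 567.2, 375.0, 32.4, 25.0, 10.9)
('green', 523.0, 295.3, 56.5, 23.3, -2.4)
('green', 511.4, 370.9, 57.7, 25.1, 14.8)
('red', 453.7, 288.5, 55.5, 23.8, 12.1)
[-0.0031, -0.0046, 0.0814] [0.0028, -0.0017, 0.0058]
```

View pics/w9.png

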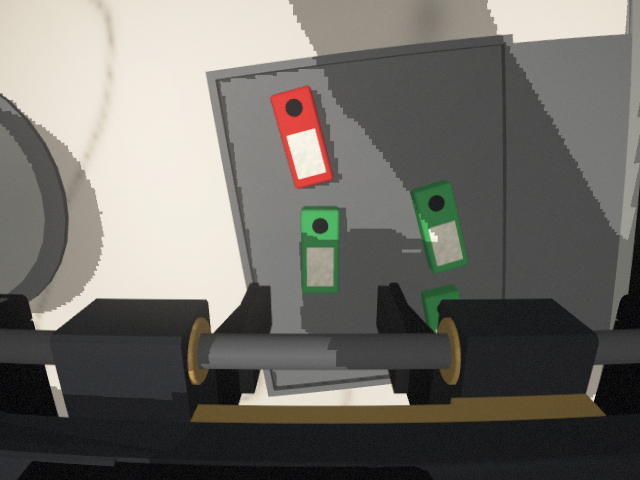

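Emit:
{"op": "arm_command", "data": {"commands": [[55,[0,0,0],[0,0,0]],[55,[0,0.001,0.015],[0,0,0]],[55,[0,0.002,0.035],[0,0,0]],[55,[0,0.002,0.06],[0,0,0]],[55,[0,0.002,0.078],[0,0,0]],[55,[0,0.002,0.084],[0,0,0]],[55,[0,0.002,0.0845],[0,0,0]],[0,[0,0.002,0.0845],[0,0,0]],[0,[0,0.002,0.0845],[0,0,0]],[0,[0,0.002,0.0845],[0,0,0]]]}}

```text
time: 15.02
ee_pos: [0.5244, 0.295, 0.0782]
eef_rot: [0.025, 1.0, 0.0, 0.001]
ft_force: [-0.1, 0.4, 0.5]
width: 0.035
```

Emit:
{"op": "arm_command", "data": {"commands": [[0,[0,0,0],[0,0,0]],[0,[0,0,0],[0,0,0]],[0,[0,0,0],[0,0,0]],[0,[0,0,0],[0,0,0]],[0,[0,0,-0.01],[0,0,0]],[0,[0,0,-0.03],[0,0,0]],[0,[0,0,-0.055],[0,0,0]],[0,[0,0,-0.085],[0,0,0]],[0,[0,0,-0.105],[0,0,0]],[0,[0,0,-0.115],[0,0,0]]]}}

```text
time: 15.85
ee_pos: [0.5244, 0.296, 0.1957]
eef_rot: [0.024, 1.0, 0.001, 0.002]
ft_force: [0.3, 1.4, -0.9]
width: 0.0238
```

Run:
```python
from plan import *
y=np.radians(90);print(read_state()['ee_pos'],read_state()['width'])
plan([((0.456,.052,.19),down(y)),((0.456,.052,.105),down(y))])
```

```text
[0.52436016 0.29599763 0.19572698] 0.02377925516195636
[0.0565, -0.247, 0.005] [0.0022, 0.0035, -0.0485]
[0.0568, -0.2472, 0.09] [0.0022, 0.0035, -0.0485]
```

Emit:
{"op": "arm_command", "data": {"commands": [[0,[0.002,-0.01,0],[0,0,0]],[0,[0.008,-0.035,0],[0,0,-0.02]],[0,[0.016,-0.07,0],[0,0,-0.048]],[0,[0.024,-0.106,0],[0,0,-0.048]],[0,[0.032,-0.142,0],[0,0,-0.048]],[0,[0.041,-0.178,0],[0,0,-0.048]],[0,[0.049,-0.213,0],[0,0,-0.048]],[0,[0.055,-0.238,0.004],[0,0,-0.048]],[0,[0.057,-0.247,0.01],[0,0,-0.048]],[0,[0.057,-0.247,0.02],[0,0,-0.048]]]}}

```text
time: 16.68
ee_pos: [0.4538, 0.0483, 0.1711]
eef_rot: [0.003, 1.0, -0.001, -0.0]
ft_force: [0.4, 0.8, -0.0]
width: 0.0234
```

Emit:
{"op": "arm_command", "data": {"commands": [[0,[0,0,0.005],[0,0,0]],[0,[0,0,0.02],[0,0,0]],[0,[0,0,0.04],[0,0,0]],[0,[0,0,0.058],[0,0,0]],[0,[0,0,0.067],[0,0,0]],[0,[0,0,0.07],[0,0,0]],[55,[0,0,0.07],[0,0,0]],[55,[0,0,0.07],[0,0,0]],[55,[0,0,0.07],[0,0,0]],[55,[0,0,0.07],[0,0,0]]]}}

```text
time: 17.52
ee_pos: [0.4553, 0.0514, 0.103]
eef_rot: [0.0, 1.0, 0.0, 0.001]
ft_force: [-0.1, -0.2, -0.2]
width: 0.0422
```

Run:
```python
from plan import *
y=np.radians(102.1);p=read_state()['ee_pos'];print(p)
plan([((*p[:2],.19),down(y)),((0.454,.2885,.19),down(y)),((0.454,.2885,.16),down(y))])
```

```text
[0.4553027  0.05144156 0.10295789]
[-0.0001, 0.0, -0.087] [-0.0, 0.0017, -0.2119]
[0.0013, 0.2371, -0.087] [-0.0, 0.0017, -0.2119]
[0.0014, 0.2371, -0.057] [-0.0, 0.0017, -0.2119]
```

Emit:
{"op": "arm_command", "data": {"commands": [[55,[0,0,-0.015],[0,0,0]],[55,[0,0,-0.045],[0,0,0]],[55,[0,0.01,-0.075],[0,0,0]],[55,[0,0.04,-0.085],[0,0,-0.08]],[55,[0,0.078,-0.086],[0,0,-0.16]],[55,[0,0.116,-0.086],[0,0,-0.212]],[55,[0.001,0.154,-0.086],[0,0,-0.212]],[55,[0.001,0.19,-0.08],[0,0,-0.212]],[55,[0.001,0.222,-0.07],[0,0,-0.212]],[55,[0.001,0.237,-0.057],[0,0,-0.212]]]}}

```text
time: 18.35
ee_pos: [0.4534, 0.2931, 0.1604]
eef_rot: [-0.107, 0.994, 0.002, 0.001]
ft_force: [-0.7, -0.3, -0.0]
width: 0.0478
```

Run:
```python
from plan import *
snap('scene','sc10.png'); w=snap('side','sd10.png')
for c in carts(w,minA=100): print(c)
for c in carts(load('sc10.png'),minA=100): print(c)
y=np.radians(102.1)
plan([((0.454,.2885,.078),down(y))])
crop('sd10.png',100,200,400,425,'sd10c.png')
```

```text
('green', 544.5, 378.1, 133.0, 31.1, 7.2)
('green', 499.7, 55.5, 68.2, 33.6, 10.8)
('red', 449.1, 290.3, 54.4, 28.0, 11.2)
('red', 624.4, -24.5, 82.9, 24.1, 83.2)
('red', 472.3, -472.3, 187.5, 74.3, -63.9)
('green', 551.5, 365.3, 127.6, 45.0, 8.6)
('green', -2864.1, 846.1, 973.8, 711.8, 30.2)
('red', 426.3, -418.4, 151.4, 77.3, -34.5)
('red', 457.4, 279.0, 62.5, 42.5, 9.3)
[-0.0012, -0.0031, 0.08] [0.0013, -0.0017, 0.0044]
```

View pics/sd10c.png

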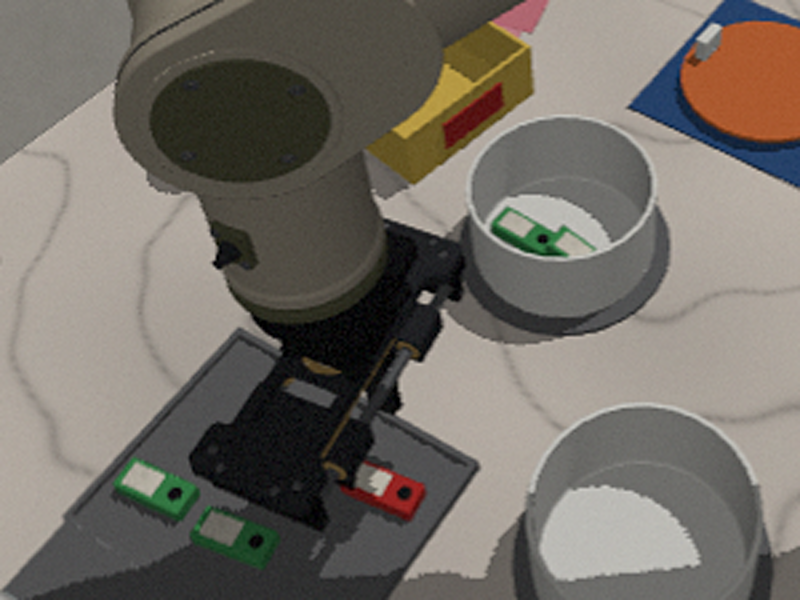

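Emit:
{"op": "arm_command", "data": {"commands": [[55,[0,0,0],[0,0,0]],[55,[0,0,0.015],[0,0,0]],[55,[0,0,0.035],[0,0,0]],[55,[0,0,0.06],[0,0,0]],[55,[0,0,0.076],[0,0,0]],[55,[0,0,0.081],[0,0,0]],[55,[0,0,0.082],[0,0,0]],[0,[0,0,0.082],[0,0,0]],[0,[0,0,0.082],[0,0,0]],[0,[0,0,0.082],[0,0,0]]]}}

```text
time: 19.28
ee_pos: [0.4547, 0.2885, 0.0785]
eef_rot: [-0.105, 0.994, 0.0, 0.001]
ft_force: [0.4, -0.2, -0.0]
width: 0.0352
```

Emit:
{"op": "arm_command", "data": {"commands": [[0,[0,0,0],[0,0,0]],[0,[0,0,0],[0,0,0]],[0,[0,0,0],[0,0,0]],[0,[0,0,0],[0,0,0]],[0,[0,0,-0.01],[0,0,0]],[0,[0,0,-0.03],[0,0,0]],[0,[0,0,-0.055],[0,0,0]],[0,[0,0,-0.085],[0,0,0]],[0,[0,0,-0.105],[0,0,0]],[0,[0,0,-0.115],[0,0,0]]]}}

```text
time: 20.12
ee_pos: [0.4546, 0.2891, 0.1956]
eef_rot: [-0.106, 0.994, 0.001, 0.002]
ft_force: [0.6, 0.2, 0.3]
width: 0.0237
```

Run:
```python
from plan import *
y=np.radians(90);print(read_state()['ee_pos'],read_state()['width'])
plan([((0.53,.16,.2),down(y)),((0.674,-.022,.19),down(y)),((0.674,-.022,.11),down(y))])
```

```text
[0.45456033 0.28906257 0.19555824] 0.023689297082378564
[-0.0467, -0.142, -0.0044] [0.0016, 0.0037, 0.2116]
[-0.1492, -0.3502, 0.0057] [0.0016, 0.0037, 0.2116]
[-0.1489, -0.3503, 0.0857] [0.0016, 0.0037, 0.2116]
```

Emit:
{"op": "arm_command", "data": {"commands": [[0,[-0.004,-0.01,0],[0,0,0.03]],[0,[-0.013,-0.033,0],[0,0,0.07]],[0,[-0.027,-0.068,0],[0,0,0.12]],[0,[-0.042,-0.104,0],[0,0,0.17]],[0,[-0.057,-0.14,0],[0,0,0.212]],[0,[-0.072,-0.176,0],[0,0,0.212]],[0,[-0.088,-0.212,0],[0,0,0.212]],[0,[-0.104,-0.248,0],[0,0,0.212]],[0,[-0.12,-0.284,0],[0,0,0.212]],[0,[-0.134,-0.316,0],[0,0,0.212]]]}}

```text
time: 20.95
ee_pos: [0.6516, 0.0034, 0.19]
eef_rot: [0.002, 1.0, -0.001, -0.001]
ft_force: [0.8, 0.3, -0.2]
width: 0.0233
```

Emit:
{"op": "arm_command", "data": {"commands": [[0,[-0.01,-0.022,0],[0,0,0]],[0,[-0.014,-0.032,0.01],[0,0,0]],[0,[-0.015,-0.034,0.03],[0,0,0]],[0,[-0.015,-0.034,0.055],[0,0,0]],[0,[-0.015,-0.034,0.075],[0,0,0]],[0,[-0.015,-0.034,0.085],[0,0,0]],[0,[-0.015,-0.034,0.087],[0,0,0]],[55,[-0.015,-0.034,0.087],[0,0,0]],[55,[-0.015,-0.034,0.087],[0,0,0]],[55,[-0.015,-0.034,0.087],[0,0,0]]]}}

```text
time: 21.78
ee_pos: [0.6669, -0.0265, 0.1066]
eef_rot: [0.0, 1.0, -0.0, 0.001]
ft_force: [0.6, 0.7, 0.5]
width: 0.0362
```

Run:
```python
from plan import *
snap('scene','sc11.png');w=snap('side','sd11.png'); print(read_state()['width'])
y=np.radians(101);p=read_state()['ee_pos'];print(p)
plan([((*p[:2],.19),down(y)),((0.583,.378,.19),down(y))])
crop('sc11.png',250,100,490,340,'sc11c.png')
```

```text
0.043061962552938336
[ 0.66676201 -0.02656529  0.10642656]
[-0.0002, -0.0, -0.0836] [-0.0003, 0.002, -0.1928]
[0.0839, 0.4045, -0.0838] [-0.0003, 0.002, -0.1928]
```

View pics/sc11c.png

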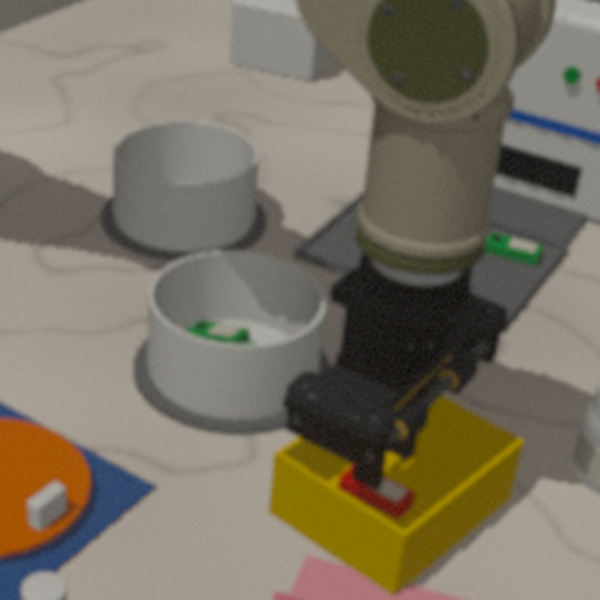

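Emit:
{"op": "arm_command", "data": {"commands": [[55,[0,0,0],[0,0,0]],[55,[0,0,-0.015],[0,0,0]],[55,[0,0,-0.045],[0,0,0]],[55,[0.003,0.014,-0.074],[0,0,0]],[55,[0.01,0.044,-0.084],[0,0,-0.05]],[55,[0.018,0.083,-0.085],[0,0,-0.1]],[55,[0.026,0.122,-0.085],[0,0,-0.15]],[55,[0.034,0.161,-0.085],[0,0,-0.193]],[55,[0.042,0.2,-0.085],[0,0,-0.193]],[55,[0.05,0.239,-0.085],[0,0,-0.193]]]}}

```text
time: 22.72
ee_pos: [0.6158, 0.214, 0.1909]
eef_rot: [-0.096, 0.995, 0.0, 0.001]
ft_force: [0.7, 0.6, 0.2]
width: 0.0474
```

Emit:
{"op": "arm_command", "data": {"commands": [[55,[0,0.039,0],[0,0,0]],[55,[0,0.078,0],[0,0,0]],[55,[0,0.11,0],[0,0,0]],[55,[0,0.128,0.005],[0,0,0]],[55,[0,0.135,0.015],[0,0,0]],[55,[0,0.135,0.025],[0,0,0]],[55,[0,0.135,0.03],[0,0,0]],[55,[0,0.135,0.03],[0,0,0]],[55,[0,0.135,0.03],[0,0,0]],[55,[0,0.135,0.03],[0,0,0]]]}}

```text
time: 23.55
ee_pos: [0.5915, 0.3434, 0.1605]
eef_rot: [-0.095, 0.995, -0.0, 0.0]
ft_force: [-0.1, -0.2, 0.2]
width: 0.0477
```

Run:
```python
from plan import *
w=snap('wrist','w12.png');snap('scene','sc12.png');snap('side','sd12.png'); print(w['st']['joint_vel'].round(2),w['st']['ee_pos'])
for c in carts(w): print(c)
y=np.radians(101);
plan([((0.583,.378,.078),down(y))])
crop('sc12.png',250,100,490,340,'sc12c.png')
crop('sd12.png',100,180,420,420,'sd12c.png')
```

```text
[-0.01 -0.   -0.01 -0.01 -0.    0.   -0.  ] [0.59150986 0.34336153 0.16050214]
('green', 583.0, 378.5, 57.0, 24.5, 11.1)
('green', 512.9, 371.3, 55.5, 24.7, 14.3)
[0.0016, 0.0345, 0.0827] [0.0001, 0.001, -0.0007]
```

View pics/w12.png

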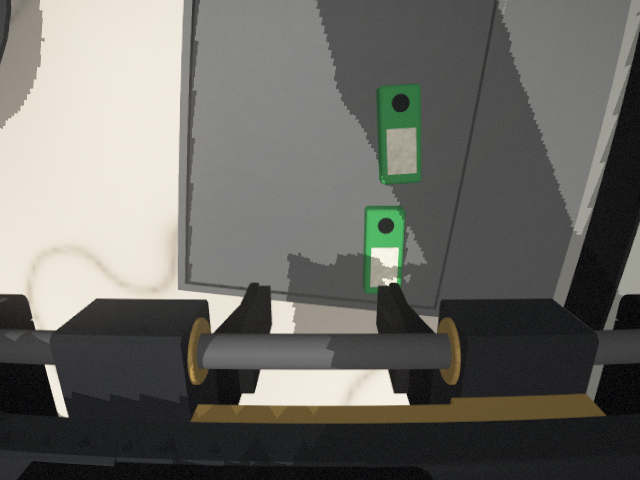

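View pics/sd12c.png

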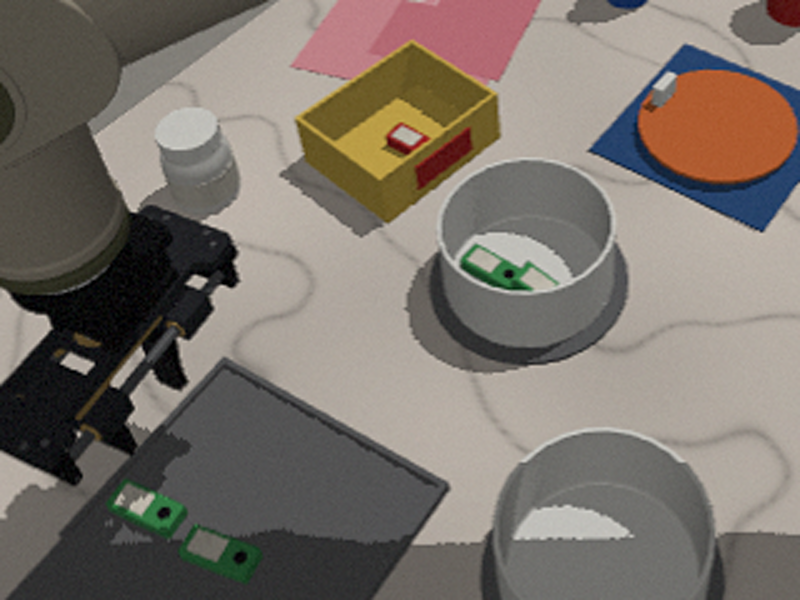

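Emit:
{"op": "arm_command", "data": {"commands": [[55,[0.001,0.015,0],[0,0,0]],[55,[0.002,0.032,0.005],[0,0,0]],[55,[0.002,0.035,0.025],[0,0,0]],[55,[0.002,0.035,0.05],[0,0,0]],[55,[0.002,0.035,0.07],[0,0,0]],[55,[0.002,0.035,0.08],[0,0,0]],[55,[0.002,0.035,0.082],[0,0,0]],[55,[0.002,0.035,0.082],[0,0,0]],[0,[0.002,0.035,0.082],[0,0,0]],[0,[0.002,0.035,0.082],[0,0,0]]]}}

```text
time: 24.53
ee_pos: [0.5823, 0.3794, 0.0793]
eef_rot: [-0.096, 0.995, 0.0, 0.001]
ft_force: [0.4, 0.1, -0.1]
width: 0.0408
```

Emit:
{"op": "arm_command", "data": {"commands": [[0,[0,0,0],[0,0,0]],[0,[0,0,0],[0,0,0]],[0,[0,0,0],[0,0,0]],[0,[0,0,0],[0,0,0]],[0,[0,0,0],[0,0,0]],[0,[0,0,-0.015],[0,0,0]],[0,[0,0,-0.04],[0,0,0]],[0,[0,0,-0.075],[0,0,0]],[0,[0,0,-0.105],[0,0,0]],[0,[0,0,-0.115],[0,0,0]]]}}

```text
time: 25.37
ee_pos: [0.5831, 0.3801, 0.1997]
eef_rot: [-0.096, 0.995, 0.002, 0.003]
ft_force: [1.3, 0.8, 0.4]
width: 0.0237
```

Run:
```python
from plan import *
y=np.radians(90);print(read_state()['ee_pos'],read_state()['width'])
plan([((0.506,.024,.19),down(y)),((0.506,.024,.115),down(y))])
```

```text
[0.5830743  0.3801282  0.19972987] 0.023729176806364587
[0.1437, -0.3349, 0.0078] [0.0037, 0.0062, 0.1922]
[0.1442, -0.3351, 0.0828] [0.0037, 0.0062, 0.1922]
```

Emit:
{"op": "arm_command", "data": {"commands": [[0,[0.004,-0.01,0],[0,0,0.03]],[0,[0.014,-0.033,0],[0,0,0.07]],[0,[0.029,-0.068,0],[0,0,0.12]],[0,[0.044,-0.103,0],[0,0,0.17]],[0,[0.06,-0.139,0],[0,0,0.192]],[0,[0.075,-0.175,0],[0,0,0.192]],[0,[0.09,-0.211,0],[0,0,0.192]],[0,[0.106,-0.247,0],[0,0,0.192]],[0,[0.121,-0.282,0],[0,0,0.192]],[0,[0.134,-0.313,0.003],[0,0,0.192]]]}}

```text
time: 26.2
ee_pos: [0.5086, 0.0428, 0.1897]
eef_rot: [0.002, 1.0, -0.0, -0.0]
ft_force: [0.3, -0.5, 0.4]
width: 0.0238
```

Emit:
{"op": "arm_command", "data": {"commands": [[0,[0.01,-0.018,0.003],[0,0,0]],[0,[0.01,-0.021,0.012],[0,0,0]],[0,[0.01,-0.021,0.03],[0,0,0]],[0,[0.01,-0.021,0.05],[0,0,0]],[0,[0.01,-0.021,0.066],[0,0,0]],[0,[0.01,-0.021,0.074],[0,0,0]],[0,[0.01,-0.021,0.075],[0,0,0]],[55,[0.01,-0.021,0.075],[0,0,0]],[55,[0.01,-0.021,0.075],[0,0,0]],[55,[0.01,-0.021,0.075],[0,0,0]]]}}

```text
time: 27.03
ee_pos: [0.5007, 0.0252, 0.116]
eef_rot: [-0.0, 1.0, 0.0, 0.001]
ft_force: [0.0, 0.4, 0.5]
width: 0.0364
```

Run:
```python
from plan import *
y=np.radians(104.5);p=read_state()['ee_pos'];print(p,read_state()['width'])
plan([((*p[:2],.19),down(y)),((0.513,.371,.19),down(y)),((0.513,.371,.16),down(y))])
```

```text
[0.50073015 0.02521268 0.11603875] 0.03636427953698191
[-0.0001, 0.0, -0.074] [-0.0001, 0.0016, -0.2529]
[-0.0124, 0.3458, -0.0739] [-0.0001, 0.0016, -0.2529]
[-0.0124, 0.3458, -0.0439] [-0.0001, 0.0016, -0.2529]
```

Emit:
{"op": "arm_command", "data": {"commands": [[55,[0,0,0],[0,0,0]],[55,[0,0,-0.015],[0,0,0]],[55,[0,0,-0.045],[0,0,0]],[55,[0,0.012,-0.07],[0,0,0]],[55,[-0.002,0.042,-0.074],[0,0,-0.05]],[55,[-0.003,0.08,-0.074],[0,0,-0.1]],[55,[-0.005,0.118,-0.074],[0,0,-0.15]],[55,[-0.006,0.156,-0.074],[0,0,-0.2]],[55,[-0.007,0.194,-0.074],[0,0,-0.253]],[55,[-0.008,0.232,-0.074],[0,0,-0.253]]]}}

```text
time: 27.87
ee_pos: [0.5082, 0.2588, 0.1899]
eef_rot: [-0.128, 0.992, 0.0, 0.001]
ft_force: [1.3, 0.4, 0.3]
width: 0.0477
```

Run:
```python
from plan import *
w=snap('wrist','w13.png');snap('scene','sc13.png');snap('side','sd13.png')
for c in carts(w): print(c)
crop('sd13.png',100,180,420,420,'sd13c.png')
```

```text
('green', 504.1, 367.7, 43.2, 27.4, 14.5)
('green', 481.7, 46.7, 107.7, 44.5, 2.8)
```

View pics/sd13c.png

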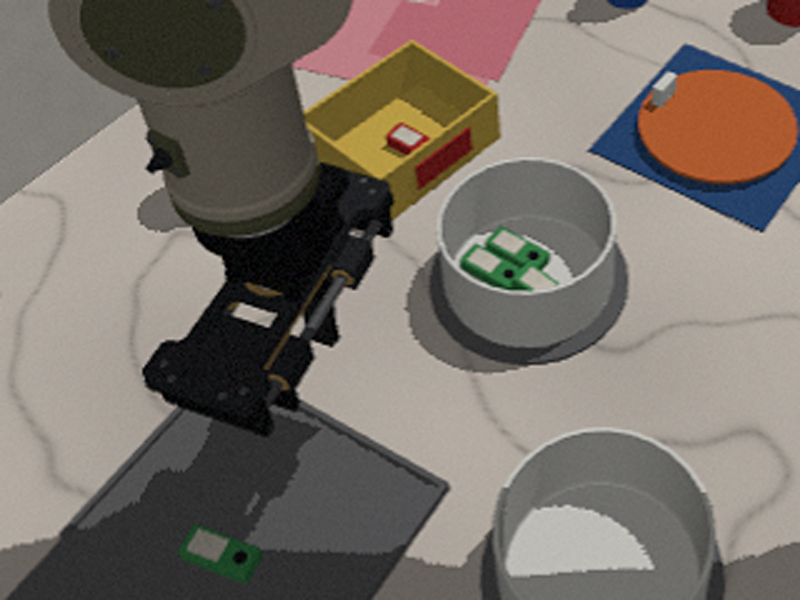

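Run:
```python
from plan import *
s=read_state();print(s['ee_pos'],s['joint_vel'].round(2));y=np.radians(104.5)
plan([((0.513,.3712,.16),down(y)),((0.513,.3712,.078),down(y))])
```

```text
[0.50715949 0.26073489 0.18959776] [ 0.05 -0.02  0.06  0.03  0.01  0.    0.03]
[-0.0339, 0.1052, 0.0298] [0.0019, 0.0007, 0.0054]
[-0.0338, 0.1051, 0.1118] [0.0019, 0.0007, 0.0054]
```

Emit:
{"op": "arm_command", "data": {"commands": [[55,[-0.008,0.025,0],[0,0,0]],[55,[-0.02,0.06,0],[0,0,0]],[55,[-0.03,0.092,0.005],[0,0,0]],[55,[-0.034,0.105,0.02],[0,0,0]],[55,[-0.034,0.106,0.045],[0,0,0]],[55,[-0.034,0.106,0.06],[0,0,0]],[55,[-0.034,0.106,0.06],[0,0,0]],[55,[-0.034,0.106,0.06],[0,0,0]],[55,[-0.034,0.106,0.06],[0,0,0]],[55,[-0.034,0.106,0.06],[0,0,0]]]}}

```text
time: 28.85
ee_pos: [0.5154, 0.368, 0.1309]
eef_rot: [-0.126, 0.992, 0.0, 0.001]
ft_force: [-0.1, -0.5, -0.3]
width: 0.0477
```

Run:
```python
from plan import *
s=read_state();print(s['ee_pos'],s['joint_vel'].round(2));y=np.radians(104.5)
plan([((0.513,.3712,.078),down(y))])
```

```text
[0.51540957 0.36804551 0.1308874 ] [-0.  0. -0.  0.  0. -0. -0.]
[0.0017, 0.0036, 0.0529] [0.0005, 0.0024, -0.0009]
```

Emit:
{"op": "arm_command", "data": {"commands": [[55,[0.001,0.002,0.01],[0,0,0]],[55,[0.002,0.004,0.025],[0,0,0]],[55,[0.002,0.004,0.042],[0,0,0]],[55,[0.002,0.004,0.051],[0,0,0]],[55,[0.002,0.004,0.053],[0,0,0]],[0,[0.002,0.004,0.053],[0,0,0]],[0,[0.002,0.004,0.053],[0,0,0]],[0,[0.002,0.004,0.053],[0,0,0]],[0,[0.002,0.004,0.053],[0,0,0]],[0,[0.002,0.004,0.053],[0,0,0]]]}}

```text
time: 29.68
ee_pos: [0.5117, 0.3716, 0.0763]
eef_rot: [-0.126, 0.992, 0.0, 0.0]
ft_force: [-0.4, 0.1, 1.0]
width: 0.0235
```

Emit:
{"op": "arm_command", "data": {"commands": [[0,[0,0,0],[0,0,0]],[0,[0,0,0],[0,0,0]],[0,[0,0,-0.01],[0,0,0]],[0,[0,0,-0.03],[0,0,0]],[0,[0,0,-0.06],[0,0,0]],[0,[0,0,-0.09],[0,0,0]],[0,[0,0,-0.11],[0,0,0]],[0,[0,0,-0.115],[0,0,0]],[0,[0,0,-0.115],[0,0,0]],[0,[0,0,-0.115],[0,0,0]]]}}

```text
time: 30.52
ee_pos: [0.5114, 0.3713, 0.1907]
eef_rot: [-0.126, 0.992, -0.0, -0.0]
ft_force: [0.2, -0.5, -0.4]
width: 0.0234
```

Run:
```python
from plan import *
y=np.radians(90);print(read_state()['ee_pos'],read_state()['width'])
plan([((0.455,.022,.19),down(y)),((0.455,.022,.115),down(y))])
```

```text
[0.51136155 0.37127492 0.19071436] 0.023408542552579455
[0.142, -0.324, 0.0009] [-0.0004, -0.0003, 0.2531]
[0.142, -0.324, 0.0759] [-0.0004, -0.0003, 0.2531]
```

Emit:
{"op": "arm_command", "data": {"commands": [[0,[0.004,-0.01,0],[0,0,0.03]],[0,[0.014,-0.033,0],[0,0,0.08]],[0,[0.03,-0.068,0],[0,0,0.13]],[0,[0.046,-0.104,0],[0,0,0.18]],[0,[0.062,-0.14,0],[0,0,0.23]],[0,[0.077,-0.175,0],[0,0,0.253]],[0,[0.092,-0.21,0],[0,0,0.253]],[0,[0.107,-0.245,0],[0,0,0.253]],[0,[0.122,-0.279,0],[0,0,0.253]],[0,[0.134,-0.307,0],[0,0,0.253]]]}}

```text
time: 31.35
ee_pos: [0.4568, 0.0372, 0.1899]
eef_rot: [0.002, 1.0, -0.0, -0.001]
ft_force: [0.5, 0.1, -0.2]
width: 0.0241
```

Emit:
{"op": "arm_command", "data": {"commands": [[0,[0.007,-0.014,0],[0,0,0]],[0,[0.008,-0.017,0.012],[0,0,0]],[0,[0.008,-0.017,0.03],[0,0,0]],[0,[0.008,-0.017,0.05],[0,0,0]],[0,[0.008,-0.017,0.066],[0,0,0]],[0,[0.008,-0.017,0.074],[0,0,0]],[0,[0.008,-0.017,0.075],[0,0,0]],[55,[0.008,-0.017,0.075],[0,0,0]],[55,[0.008,-0.017,0.075],[0,0,0]],[55,[0.008,-0.017,0.075],[0,0,0]]]}}

```text
time: 32.18
ee_pos: [0.4512, 0.0238, 0.117]
eef_rot: [0.0, 1.0, 0.0, 0.001]
ft_force: [0.4, 0.3, 0.9]
width: 0.0367
```

Emit:
{"op": "arm_command", "data": {"commands": [[55,[0,0,0],[0,0,0]],[55,[0,0,-0.015],[0,0,0]],[55,[0,0,-0.045],[0,0,0]],[55,[0,0,-0.08],[0,0,0.1]],[55,[0,0,-0.11],[0,0,0.22]],[55,[0,0,-0.135],[0,0,0.34]],[55,[0,0,-0.15],[0,0,0.46]],[55,[0,0,-0.16],[0,0,0.58]],[55,[0,0,-0.165],[0,0,0.7]],[55,[0,0,-0.165],[0,0,0.82]]]}}

```text
time: 33.02
ee_pos: [0.4513, 0.0239, 0.2831]
eef_rot: [0.401, 0.916, 0.001, 0.002]
ft_force: [0.8, -0.6, -0.2]
width: 0.048
```

Run:
```python
from plan import *
snap('scene','sc14.png');snap('side','sd14.png')
crop('sd14.png',100,180,420,420,'sd14c.png')
s=read_state();print(s['ee_pos'])
plan([((.4805,-.06,.29),down(0))])
```

```text
[0.45086357 0.02384756 0.28188629]
[-0.0816, -0.0353, -0.0081] [0.0015, 0.0006, 0.7486]
```

View pics/sd14c.png

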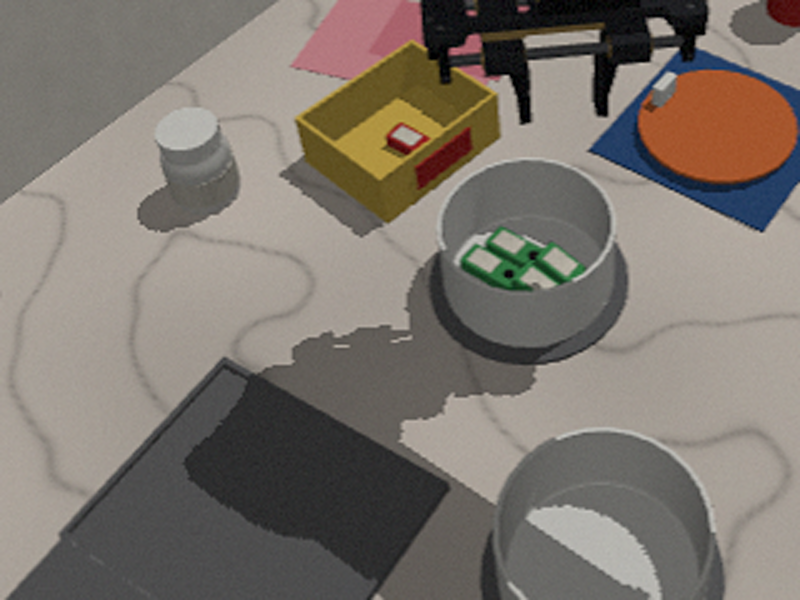

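Emit:
{"op": "arm_command", "data": {"commands": [[100,[-0.008,-0.004,0],[0,0,0.1]],[100,[-0.02,-0.009,0],[0,0,0.22]],[100,[-0.035,-0.015,-0.003],[0,0,0.34]],[100,[-0.05,-0.022,-0.005],[0,0,0.46]],[100,[-0.065,-0.028,-0.007],[0,0,0.58]],[100,[-0.076,-0.033,-0.008],[0,0,0.68]],[100,[-0.082,-0.035,-0.008],[0,0,0.75]],[100,[-0.082,-0.035,-0.008],[0,0,0.75]],[100,[-0.082,-0.035,-0.008],[0,0,0.75]],[100,[-0.082,-0.035,-0.008],[0,0,0.75]]]}}

```text
time: 33.95
ee_pos: [0.4809, -0.0594, 0.289]
eef_rot: [0.705, 0.709, 0.0, -0.0]
ft_force: [0.4, 0.5, 0.6]
width: 0.0869
```

Run:
```python
from plan import *
w=snap('wrist','w15.png'); print(w['st']['ee_pos'],w['st']['joint_vel'].round(3))
snap('scene','sc15.png')
```

```text
[ 0.48087998 -0.05935221  0.28903599] [-0.005 -0.004 -0.001  0.001  0.001 -0.001 -0.016]
```

View pics/w15.png

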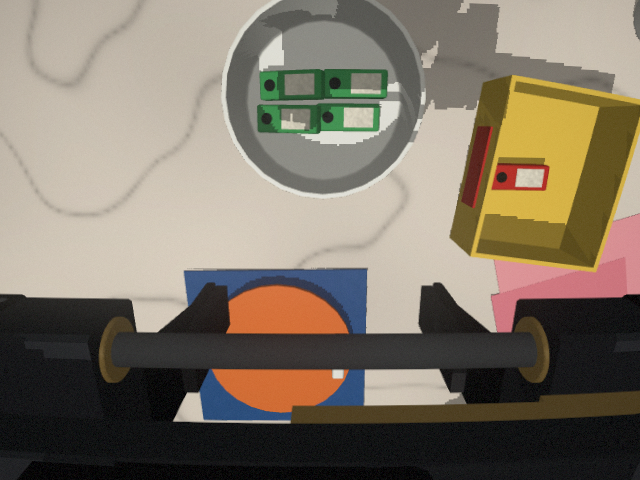

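View pics/sc15.png

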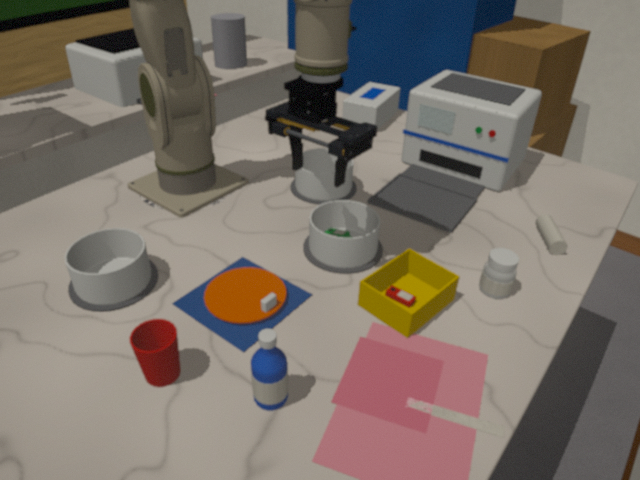

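```bash
cat > rim.py <<'E'
from plan import *
from scipy.optimize import minimize
w=load('w15.png'); g=cv2.GaussianBlur(cv2.cvtColor(w['pixels'],cv2.COLOR_RGB2GRAY),(0,0),1.2).astype(float)
gm=np.hypot(cv2.Sobel(g,-1,1,0),cv2.Sobel(g,-1,0,1))
t=np.linspace(0,2*np.pi,240)
def sc(cx,cy,r,z=.08):
    P=np.c_[cx+r*np.cos(t),cy+r*np.sin(t),0*t+z]; uv=w2px(w,P).astype(np.float32)
    ok=(uv[:,0]>1)&(uv[:,0]<638)&(uv[:,1]>1)&(uv[:,1]<478)
    return cv2.remap(np.minimum(gm,80),uv[ok,0].reshape(1,-1),uv[ok,1].reshape(1,-1),cv2.INTER_LINEAR).mean()
for rr in (.0745,.075,.071):
  b=max(((sc(x,y,rr),x,y) for x in np.arange(.470,.492,.0005) for y in np.arange(.028,.05,.0005))); print(rr,b)
E
python3 rim.py
python3 - <<'E'
from h import *
crop('w15.png',200,0,450,210,'w15c.png')
w=load('w15.png'); im=w['pixels'][:,:,::-1].copy()
t=np.linspace(0,6.28,200)
for x,y,r,z,c in [(.4805,.038,.075,.08,(0,0,255)),(.4805,.038,.071,.08,(255,0,255))]:
    uv=w2px(w,np.c_[x+r*np.cos(t),y+r*np.sin(t),0*t+z]).astype(int); cv2.polylines(im,[uv.reshape(-1,1,2)],True,c,1)
cv2.imwrite('pics/ov.png',cv2.resize(im[0:210,200:450],None,fx=2.8,fy=2.8,interpolation=cv2.INTER_NEAREST))
E
```

```text
0.0745 (np.float64(55.82730530232593), np.float64(0.4815), np.float64(0.04250000000000001))
0.075 (np.float64(53.20577051092967), np.float64(0.481), np.float64(0.04300000000000001))
0.071 (np.float64(79.87293570024984), np.float64(0.4805), np.float64(0.038000000000000006))
```

View pics/ov.png

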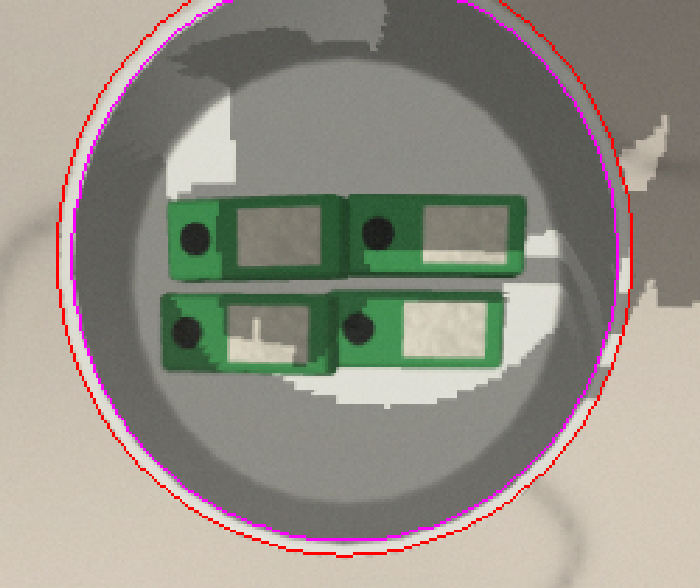

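Run:
```python
from plan import *
plan([((.496,-.2152,.16),down(0))])
```

```text
[-0.1559, 0.0143, 0.1291] [0.0, -0.0001, 0.0048]
```

Emit:
{"op": "arm_command", "data": {"commands": [[100,[-0.012,0.001,0.005],[0,0,0]],[100,[-0.035,0.003,0.02],[0,0,0]],[100,[-0.067,0.006,0.04],[0,0,0]],[100,[-0.1,0.009,0.06],[0,0,0]],[100,[-0.13,0.012,0.085],[0,0,0]],[100,[-0.15,0.014,0.105],[0,0,0.005]],[100,[-0.156,0.0143,0.12],[0,0,0.005]],[100,[-0.156,0.0143,0.129],[0,0,0.005]],[100,[-0.156,0.0143,0.129],[0,0,0.005]],[100,[-0.156,0.0143,0.129],[0,0,0.005]]], "squeeze": 45}}

```text
time: 34.88
ee_pos: [0.4956, -0.2152, 0.1602]
eef_rot: [0.708, 0.706, 0.0, -0.0]
ft_force: [-0.5, -0.0, -0.0]
width: 0.087
```

Run:
```python
from plan import *
w=snap('wrist','w16.png'); print(w['st']['ee_pos'])
plan([((.496,-.2152,.0915),down(0))])
```

```text
[ 0.49562615 -0.21522755  0.16019134]
[-0.0, -0.0002, 0.0695] [0.0011, 0.0, -0.0021]
```

View pics/w16.png

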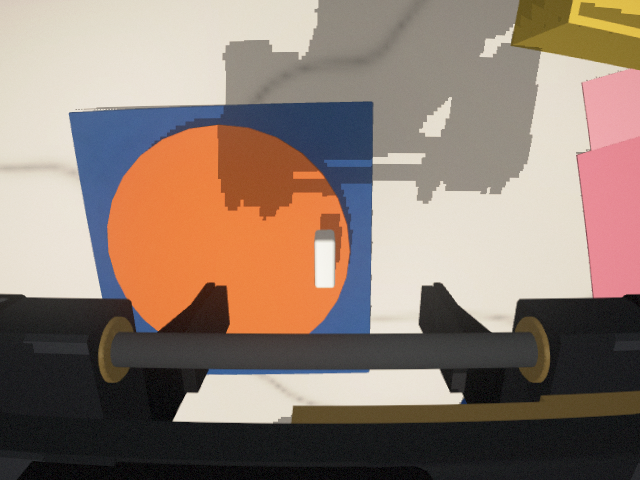

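Lid tab at px (325,265), centred between the jaws. Going down onto it.

Run:
```python
from plan import *
w=load('w16.png')
print(px2w(w,[[315,238],[335,238],[335,288],[316,288]],0.040))
b=biggest(cv2.morphologyEx(mask(w,'orange'),cv2.MORPH_CLOSE,np.ones((25,25))))
p=px2w(w,b[b[:,1]<275],0.016)[:,:2]
from scipy.optimize import least_squares
print(least_squares(lambda a:np.hypot(*(p-a).T)-.078,[.434,-.215],loss='soft_l1',f_scale=.001).x)
```

```text
[[ 0.49154691 -0.19928477  0.04      ]
 [ 0.50281339 -0.19930561  0.04      ]
 [ 0.50300516 -0.22980654  0.04      ]
 [ 0.49187124 -0.22978639  0.04      ]]
[ 0.43480864 -0.21576244]
```

Emit:
{"op": "arm_command", "data": {"commands": [[100,[0,0,0.01],[0,0,0]],[100,[0,0,0.028],[0,0,0]],[100,[0,0,0.046],[0,0,0]],[100,[0,0,0.06],[0,0,0]],[100,[0,0,0.067],[0,0,0]],[100,[0,0,0.069],[0,0,0]],[0,[0,0,0.069],[0,0,0]],[0,[0,0,0.069],[0,0,0]],[0,[0,0,0.069],[0,0,0]],[0,[0,0,0.069],[0,0,0]]]}}

```text
time: 35.77
ee_pos: [0.496, -0.2162, 0.092]
eef_rot: [0.709, 0.706, 0.0, 0.001]
ft_force: [0.1, -0.5, 0.2]
width: 0.0679
```

Emit:
{"op": "arm_command", "data": {"commands": [[0,[0,0,0],[0,0,0]],[0,[0,0,0],[0,0,0]],[0,[0,0,0],[0,0,0]],[0,[0,0,0],[0,0,0]],[0,[0,0,0],[0,0,0]],[0,[0,0,0],[0,0,0]],[0,[0,0,0],[0,0,0]],[0,[0,0,0],[0,0,0]],[0,[0,0,0],[0,0,0]],[0,[0,0,0],[0,0,0]]]}}

```text
time: 36.6
ee_pos: [0.4956, -0.216, 0.0911]
eef_rot: [0.708, 0.706, 0.0, 0.0]
ft_force: [0.1, -0.1, -0.4]
width: 0.0115
```

Emit:
{"op": "arm_command", "data": {"commands": [[0,[0,0,-0.008],[0,0,0]],[0,[0,0,-0.025],[0,0,0]],[0,[0,0,-0.05],[0,0,0]],[0,[0,0,-0.08],[0,0,0]],[0,[0,0,-0.11],[0,0,0]],[0,[0,0,-0.14],[0,0,0]],[0,[0.01,0.002,-0.155],[0,0,0]],[0,[0.035,0.007,-0.16],[0,0,0]],[0,[0.07,0.013,-0.16],[0,0,0]],[0,[0.1,0.019,-0.16],[0,0,0]]]}}

```text
time: 37.43
ee_pos: [0.515, -0.1147, 0.2524]
eef_rot: [0.709, 0.705, 0.001, 0.001]
ft_force: [0.7, 0.8, -1.2]
width: 0.0116
```

Run:
```python
from plan import *
camera('side');s=read_state();print(s['ee_pos'],s['width'])
plan([((.5425,.038,.22),down(0))])
```

```text
[ 0.51630806 -0.10734905  0.25211633] 0.011914888797359432
[0.1452, 0.0266, 0.0326] [0.0017, -0.0031, 0.0031]
```

Emit:
{"op": "arm_command", "data": {"commands": [[0,[0.015,0.003,0],[0,0,0]],[0,[0.042,0.008,0.003],[0,0,0]],[0,[0.075,0.014,0.008],[0,0,0]],[0,[0.108,0.02,0.015],[0,0,0]],[0,[0.135,0.025,0.022],[0,0,0]],[0,[0.149,0.027,0.03],[0,0,0]],[0,[0.154,0.027,0.038],[0,0,0]],[0,[0.154,0.027,0.042],[0,0,0]],[0,[0.154,0.027,0.042],[0,0,0]],[0,[0.154,0.027,0.042],[0,0,0]]]}}

```text
time: 38.32
ee_pos: [0.5425, 0.0359, 0.2092]
eef_rot: [0.709, 0.705, -0.0, 0.0]
ft_force: [0.3, 0.7, -1.2]
width: 0.0114
```

```bash
cat > lidpos.py <<'E'
from plan import *
import sys
from scipy.optimize import least_squares
n=sys.argv[1]; s=read_state(); print(s['ee_pos'],s['width'],s['joint_vel'].round(3)[:3])
ztop=float(sys.argv[2]) if len(sys.argv)>2 else s['ee_pos'][2]-0.1593+0.085
for cam in ('scene','side','wrist'):
    c=snap(cam,f'{cam}_{n}.png')
    b=biggest(cv2.morphologyEx(mask(c,'orange'),cv2.MORPH_CLOSE,np.ones((25,25))))
    h=cv2.convexHull(b).reshape(-1,2)
    if cam=='wrist': h=b[b[:,1]<280]
    p=px2w(c,h,ztop)[:,:2]
    r=least_squares(lambda a:np.hypot(*(p-a).T)-.078,p.mean(0),loss='soft_l1',f_scale=.0007); print(cam,r.x,np.abs(r.fun).mean())
E
python3 lidpos.py a; python3 -c "
from plan import *
plan([((.5425,.038,.20),down(0))]);crop('scene_a.png',230,80,470,260,'sca.png')"
```

```text
[0.54245549 0.03591543 0.20915323] 0.01142076152029543 [ 0.002 -0.008 -0.003]
scene [0.48289779 0.03385061] 0.0010085385768205048
side [0.48145076 0.03974183] 0.004144234324036891
wrist [0.4817069  0.03678125] 0.0017199159639999923
[0.0015, -0.0003, 0.0097] [0.0008, 0.0003, -0.0059]
```

View pics/sca.png

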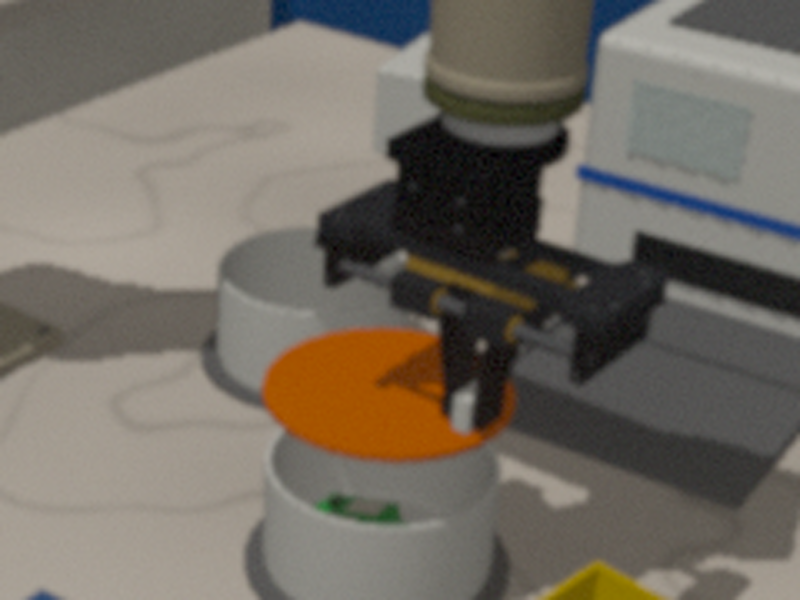

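Emit:
{"op": "arm_command", "data": {"commands": [[0,[0.001,-0.001,0.006],[0,0,0]],[0,[0.002,-0.001,0.015],[0,0,0]],[0,[0.002,-0.001,0.024],[0,0,0]],[0,[0.002,-0.001,0.031],[0,0,0]],[0,[0.002,-0.001,0.036],[0,0,0]],[0,[0.002,-0.001,0.039],[0,0,0]],[0,[0.002,-0.001,0.041],[0,0,0]],[0,[0.002,-0.001,0.043],[0,0,0]],[0,[0.002,-0.001,0.044],[0,0,0]],[0,[0.002,-0.001,0.045],[0,0,0]]]}}

```text
time: 39.3
ee_pos: [0.5417, 0.0398, 0.1642]
eef_rot: [0.709, 0.706, 0.0, 0.0]
ft_force: [-0.5, -0.5, -0.4]
width: 0.0115
```

Emit:
{"op": "arm_command", "data": {"commands": [[0,[0,0,0.001],[0,0,0]],[0,[0,0,0.002],[0,0,0]],[0,[0,0,0.003],[0,0,0]],[0,[0,0,0.0035],[0,0,0]],[0,[0,0,0.004],[0,0,0]],[0,[0,0,0.004],[0,0,0]],[0,[0,0,0.004],[0,0,0]],[0,[0,0,0.004],[0,0,0]],[0,[0,0,0.004],[0,0,0]],[0,[0,0,0.004],[0,0,0]]]}}

```text
time: 40.13
ee_pos: [0.5416, 0.0397, 0.1602]
eef_rot: [0.709, 0.706, 0.0, 0.0]
ft_force: [-0.5, -0.9, -0.9]
width: 0.012
```

```bash
python3 lidpos.py b; python3 -c "
from plan import *
print(read_state()['ft_force'])
crop('scene_b.png',250,120,490,300,'scb.png')"
```

```text
[0.54161719 0.03974154 0.16016438] 0.011968936963661005 [ 0.    -0.001 -0.   ]
scene [0.48128972 0.0392902 ] 0.0012192664064201257
side [0.48070876 0.04294576] 0.006807870529094963
wrist [0.48054712 0.04017985] 0.0017391118265214615
[ 0.68263634 -0.60750333 -0.01414319]
```

View pics/scb.png

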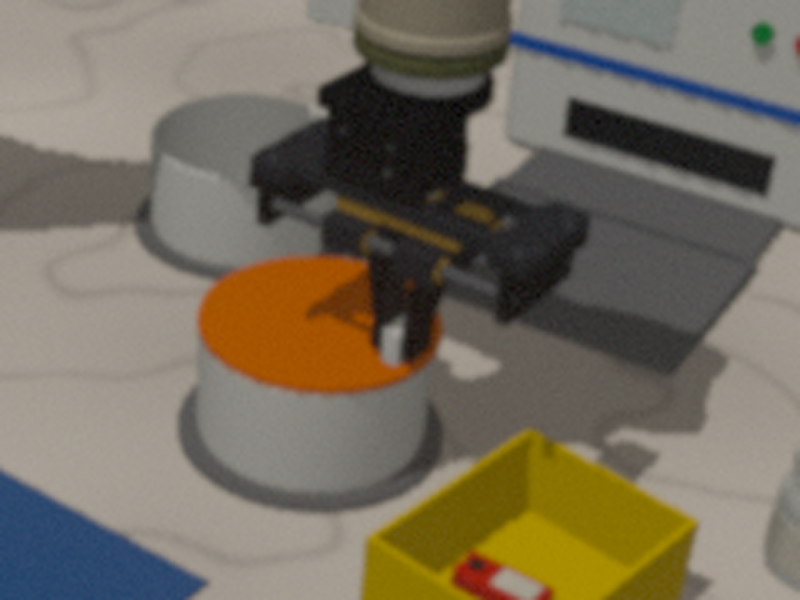

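Emit:
{"op": "arm_command", "data": {"commands": [[20,[0,0,0],[0,0,0]],[30,[0,0,0],[0,0,0]],[60,[0,0,0],[0,0,0]],[100,[0,0,0],[0,0,0]],[100,[0,0,0],[0,0,0]],[100,[0,0,0],[0,0,0]],[100,[0,0,0],[0,0,0]],[100,[0,0,0],[0,0,0]],[100,[0,0,0],[0,0,0]],[100,[0,0,0],[0,0,0]]]}}

```text
time: 41.12
ee_pos: [0.5416, 0.0398, 0.1601]
eef_rot: [0.709, 0.706, 0.0, 0.0]
ft_force: [-0.8, 0.1, 1.0]
width: 0.0693
```

Emit:
{"op": "arm_command", "data": {"commands": [[100,[0,0,0],[0,0,0]],[100,[0,0,0],[0,0,0]],[100,[0,0,-0.01],[0,0,0]],[100,[0,0,-0.03],[0,0,0]],[100,[0,0,-0.06],[0,0,0]],[100,[-0.01,0.02,-0.09],[0,0,0]],[100,[-0.02,0.04,-0.115],[0,0,0]],[100,[-0.03,0.06,-0.13],[0,0,0]],[100,[-0.035,0.07,-0.13],[0,0,0]],[100,[-0.035,0.07,-0.13],[0,0,0]]]}}

```text
time: 41.95
ee_pos: [0.6131, 0.0028, 0.2916]
eef_rot: [0.709, 0.705, 0.001, 0.001]
ft_force: [0.3, 0.2, -1.4]
width: 0.0866
```

```bash
python3 lidpos.py c 0.085; python3 -c "
from plan import *
print(read_state()['ft_force'])
crop('scene_c.png',250,120,490,300,'scc.png')"
```

```text
[0.61314538 0.00279178 0.29156746] 0.08662491518475554 [-0.01  -0.019 -0.024]
scene [0.48078149 0.04035191] 0.0008658540680810445
side [0.4811934  0.04244399] 0.010909734608597097
wrist [0.4803168  0.04093983] 0.000764952956868057
[-0.97345815  0.02008973  0.05092223]
```

View pics/scc.png

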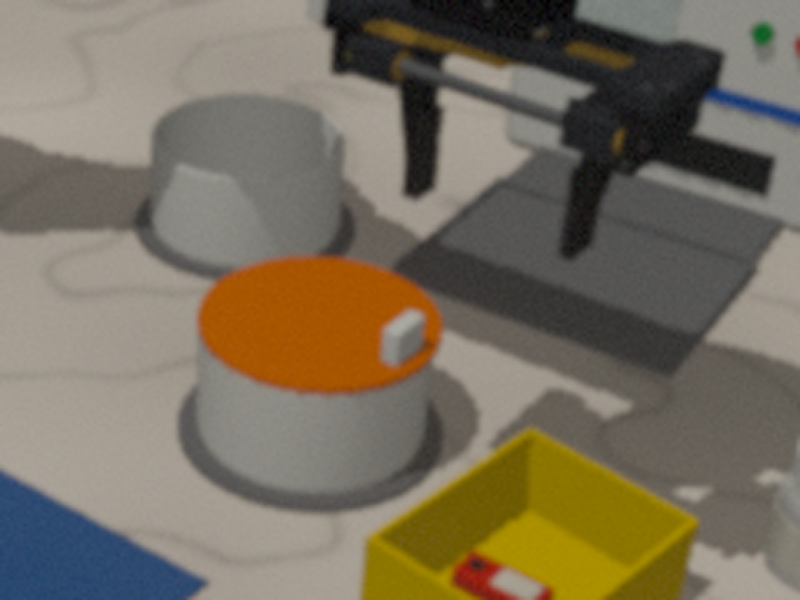

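View pics/side_c.png

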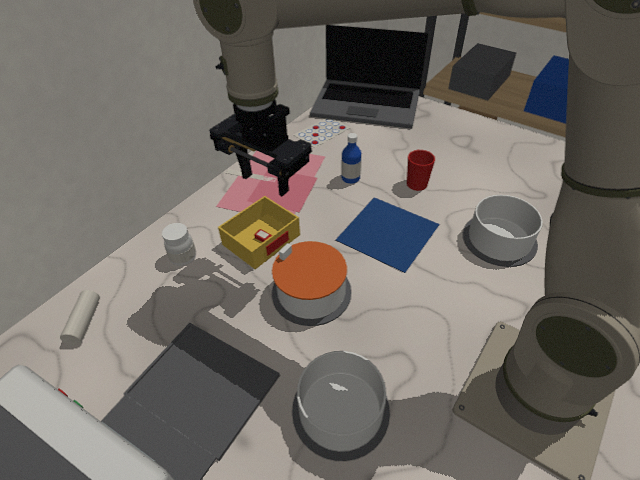

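View pics/wrist_c.png

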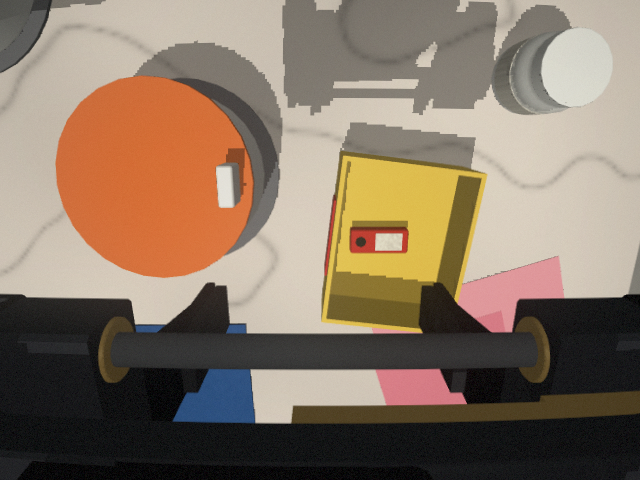

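Emit:
{"op": "arm_command", "data": {"commands": [[100,[0,0,0],[0,0,0]],[100,[0,0,0],[0,0,0]],[100,[0,0,0],[0,0,0]],[100,[0,0,0],[0,0,0]],[100,[0,0,0],[0,0,0]],[100,[0,0,0],[0,0,0]],[100,[0,0,0],[0,0,0]],[100,[0,0,0],[0,0,0]],[100,[0,0,0],[0,0,0]],[100,[0,0,0],[0,0,0]]]}}

```text
time: 42.93
ee_pos: [0.6114, 0.0045, 0.2901]
eef_rot: [0.709, 0.706, 0.0, 0.0]
ft_force: [0.6, 0.7, 0.1]
width: 0.087
```

```bash
python3 lidpos.py d 0.085
python3 - <<'E'
from h import *
a=load('wrist0.png')
print(close_job())
E
```

```text
[0.61144016 0.00450957 0.29013168] 0.08703224031558011 [-0.002 -0.     0.   ]
scene [0.48095978 0.04044648] 0.0007605569545664012
side [0.48139089 0.04231025] 0.011218941793440948
wrist [0.48036228 0.04091106] 0.0007560253072933128
the job is handed in; nothing more can be done
None
```

The job is done and handed in after about 43 s; the hand-in gives no verdict.

- **Lid off:** I tipped the lid about 0.3 rad by its tab with the far edge on the rim, then laid it flat on the mat.
- **Cartridges:** Five were present. All four green ones went into the tub and the one red one into the reject box, and the tray is empty.
- **Lid back on:** The lid is seated on the tub, released, and the gripper has moved clear.

**Last checks:**
- The scene and wrist cameras both put the lid's middle about 2.5–3 mm from the tub's axis, within the 8 mm allowed. The lid's outline fits a level disc at the seated height to under 1 mm.
- The side camera's automatic circle fit disagreed with them and fitted badly: 4.4 mm from the axis, with 11 mm average error. I did not rely on it, though its picture shows the lid level on the rim.
- The green cartridges were last seen lying flat in the tub before the lid went on.
- The bottle, cup and jar look undisturbed in the pictures. I did not re-measure their positions.

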